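# Unload the battery charging dock into the storage cradles

### The arm

A 6-joint arm with a two-finger parallel gripper is mounted at the origin on the work surface. World frame = base frame: x ahead of the robot, y to its left, z up, the work surface at z = 0. Lengths are in mm, angles in rad, forces in N, time in s.
With the tool pointing down it reaches from about 325 to 750 mm from the base axis. Payload 7.6 kg.
Tool frame: the origin (TCP) lies on the centre line of the jaws, within the pads' length; the fingertips stand 14 mm ahead of it and the grasp point (between the pads) lies 5 mm behind it; z points along the fingers, y is the direction in which the jaws open and shut (so a half turn about z gives the same grasp; the last joint's range is limited). The gripper opens to 85 mm and grips with 20 to 120 N. Pads are 22 mm wide; open, the fingers measure 114 mm over their backs; the gripper's body (76 mm by 85 mm) begins 54 mm behind the grasp point. The pads swing forward as they close: fully open they stand 13 mm farther back than shut.
Start: joints at [-1.372, 0.052, 1.401, -0, 1.689, -0.07], TCP at [139.451, -506.16, 245.323] pointing down, gripper open.
Joint ranges: [-2.9, 2.9], [-0.91, 2.17], [0.12, 2.37], [-1.06, 4.2], [0.26, 2.73], [-2.93, 2.93]. Speed limits (rad/s): [2.57, 2.57, 3.01, 3.14, 3.14, 3.14].

### API

Orientations are given as a unit quaternion [x, y, z, w].
In Python, from cell import get_obs, get_image, job_done gives the robot as it stands. The module is installed in compiled form; this text tells all that it offers.
- The arm moves only by the tool apply_moves, never from a script. Its argument "steps" is a list of rows, each an object of numbers: "gripper": the closure, from 0 (fully open) to 1 (shut); "x", "y", "z": the shift along the world's x, y, z in units of 0.05 m (1.0 is 0.05 m); "roll": the turn about the world's z in units of 8 degrees (1.0 is 8 degrees). In form: [{"gripper": .., "x": .., "y": .., "z": .., "roll": ..}, ...]. A call has exactly 10 rows; each row shifts and turns the commanded pose from where the row before left it; what a row does not reach is not made up. A row lasts 1/8 s, in which the tool goes at most 62.5 mm and 10.7 degrees, less where a joint would pass 70% of its speed; a pose out of reach is approached as far as the arm can. A call with a number of a shift or a turn outside -1 to 1 is refused whole. A call with a gripper value outside its range is refused whole. The fingers move at their own pace and stop on an object; the grip force is fixed at half the most. Time passes only in rows, so rows that do not move let the fingers close, or fill a call up. It gives the time, the measured TCP pose, the force and the opening at its end, in the units of the state.
- get_obs(): the state, without advancing time (a new reading comes with each control period).
- get_image(name): name is "scene" or "side" or "wrist"; returns a dict with "img" (480x640x3 uint8, blue, green, red), "range_z" (480x640 float32, mm along the optical axis (not along the pixel's ray), 0 where there is no reading), "mtx" (3x3 intrinsics, pixels), "extrinsics" (4x4, takes a point from world to camera coordinates); the wrist camera has in their place "tool_from_camera" (4x4, takes a point from camera to tool coordinates, whose origin is the TCP and whose axes are the flange's). Camera axes: x right, y up, looking along -z (the intrinsics and any distortion apply to the point x, -y, -z); pixel columns grow to the right and rows downward; lengths in mm; the calibration is good to about 2 mm. A picture is of the moment at which its call begins: read the wrist's pose just before it.
- job_done(): hands the job in, once; it reports no verdict.
The state is a dict: "clock": time; "q": joint angles; "dq": joint speeds; "joint_efforts": joint torques, N m; "eef_pos": TCP position; "tcp_rot": TCP orientation; "wrist_force": force on the tool from outside, world axes, zero at the start; "moment": the same for the moment, N m; "opening": finger opening in mm.
Only numpy, scipy, OpenCV 4.12 (cv2) and the standard library are available. Lean on these libraries where they do the work, as an engineer would, in place of code of your own. Each camera call takes 0.05 s, during which the arm holds its last target. There are 200 camera calls.

### The job

The meter batteries are charged: slide the dock's safety catch fully off, swing the retaining bar fully open, take every battery pack out by squeezing its two side buttons together, and stand each one upright, fully down, in the storage cradle made for its length. Then swing the bar fully closed over the empty dock and slide the catch fully home again. Leave the meter, tip rack and dishes where they are.

Things in the scene. Friction and masses are not known exactly. Their poses are not given: they have to be found in the camera images.
- dock: White charging dock, fixed; this point is on the bench under the middle of its middle bay; x across the row of bays (away from the robot), y along the row, z up. Bays at y = -78, 0, +78 mm, their floor 8 mm above the bench. Base plate 90 x 390 x 8 mm (y -189 to +201 mm).
- dock_rail (a point): Middle of the top of the dock's far rail, 25 mm above the bench; the near rail mirrors it. Rails at x = 23.5 to 35 mm either side of the row. The barbs of a pack in a bay are caught under both rails until its two buttons are pressed flush: squeeze both with the fingers (20 N is enough) and lift while squeezing. Let go, buttons and barbs spring out again.
- bail (a joint): Hinge of the steel retaining bar over the packs that keeps them in, rad: 0 = fully closed (over the packs, against its stop), 1.65 = fully open (swung over to the dock's -x side, low over the bench, against its stop). The hinge is stiff: the bar stays wherever it is left (about 3 N at the grip moves it). The catch, when home, blocks it.
- bail_grip (a point): Centre of the black rubber grip sleeve on the retaining bar: 44 mm long along the dock's y, 14 mm thick, beyond the last bay on the dock's -y side. Moves with the bar: when closed it is 70 mm above the bench at x 0, y -148 mm in the dock's axes; when open 38 mm above the bench at x -74 mm. There is nothing but the 8 mm base plate under it.
- bail_hinge (a point): Point of the retaining bar's hinge axis (which runs along the dock's y) level with the grip sleeve; the sleeve's centre moves round it at a radius of 54.6 mm in the dock's x-z plane.
- catch (a joint): Safety catch of the retaining bar, a slide along the dock's +y, m: 0 = home (its bolt stands in the way of the bar), 0.018 = fully off. Stays where it is left; about 2 N moves it.
- catch_tab (a point): Point 10 mm below the top of the catch's upright dark thumb tab, on its centre line: tab 14 mm thick (dock's x), 18 mm wide (dock's y), top 64 mm above the bench, standing on a block 28 mm above the bench, at the dock's +y end. Moves with the catch.
- pack_s_mid (a point): Centre (27 mm up) of the 40 mm battery pack, may be absent: grey block 44 (x) x 40 (y) x 54 mm (z up), 0.13-0.3 kg, same either way round. In mid +x and -x face a white spring button, 12 wide, 14 tall, its centre 13 mm above this point, proud 5 mm (54 mm over both); about 8 N each presses them flush. Each button's barb (3-9 mm up, proud 5.5 mm) moves with it.
- slot_s_floor (a point): Centre of the inner floor (4 mm above the bench) of the open-topped storage cradle for the 40 mm pack; loose, 0.45 kg; x, y along its sides. Inside 60 (x) x 50 mm (y), walls 4 mm thick, 14 mm above this floor; outside 68 x 58 mm plus on +x a low label ledge 16 mm wide with a black bar as long as its pack. The three cradles stand in a row along y, in any order.
- pack_m_mid (a point): Centre (27 mm up) of the 54 mm battery pack, may be absent: grey block 44 (x) x 54 (y) x 54 mm (z up), 0.13-0.3 kg, same either way round. In mid +x and -x face a white spring button, 12 wide, 14 tall, its centre 13 mm above this point, proud 5 mm (54 mm over both); about 8 N each presses them flush. Each button's barb (3-9 mm up, proud 5.5 mm) moves with it.
- slot_m_floor (a point): Centre of the inner floor (4 mm above the bench) of the open-topped storage cradle for the 54 mm pack; loose, 0.45 kg; x, y along its sides. Inside 60 (x) x 64 mm (y), walls 4 mm thick, 14 mm above this floor; outside 68 x 72 mm plus on +x a low label ledge 16 mm wide with a black bar as long as its pack. The three cradles stand in a row along y, in any order.
- pack_l_mid (a point): Centre (27 mm up) of the 68 mm battery pack, may be absent: grey block 44 (x) x 68 (y) x 54 mm (z up), 0.13-0.3 kg, same either way round. In mid +x and -x face a white spring button, 12 wide, 14 tall, its centre 13 mm above this point, proud 5 mm (54 mm over both); about 8 N each presses them flush. Each button's barb (3-9 mm up, proud 5.5 mm) moves with it.
- slot_l_floor (a point): Centre of the inner floor (4 mm above the bench) of the open-topped storage cradle for the 68 mm pack; loose, 0.45 kg; x, y along its sides. Inside 60 (x) x 78 mm (y), walls 4 mm thick, 14 mm above this floor; outside 68 x 86 mm plus on +x a low label ledge 16 mm wide with a black bar as long as its pack. The three cradles stand in a row along y, in any order.
- gas_meter_mid (a point): Bystander: yellow handheld gas meter lying flat, 150 x 68 x 32 mm; its centre.
- tip_rack_mid (a point): Bystander: clear pipette tip rack, 80 x 115 x 45 mm; its centre.
- dishes_mid (a point): Bystander: stack of three culture dishes, 92 mm across, 42 mm tall; its centre.

How it is judged:
By the outcome, as a careful person would: the job done as asked, in the order asked, and still so for the second after the job is handed in, with the robot touching nothing.
Of pack_s, pack_m, pack_l only 2 to 3 are there at a start; the rules pass over those that are not, and their reading is None.
At some moment in a run one of slot_s, slot_m, slot_l may be knocked a few centimetres aside while the robot is not near it.
Once in a run the grip may slacken for a moment while it holds something.
It also fails if it takes over 210 s, if anything falls off the work surface, if the arm or the gripper's body presses on something with over 40 N, if the wrist force passes 120 N, or if a joint passes its speed limit or range.

## Working session

There is one attempt and no reset: what is moved stays moved. The work goes in short steps, Python scripts to look and compute and a tool call to move; the robot and the scene stay as the last step left them, time stands still between calls to the robot, and variables do not carry over. Pictures are saved under pics/ and viewed, about 12 in all and at most 16, crops included, and the job is handed in when it is done.

Besides the shell and the picture viewer there is one more tool, called after "Request:" as name([rows], argument=value, ...), one row to a line, values as JSON. apply_moves: Moves the arm, as the interface text tells. Shifts and turns lie within -1 to 1; 1 stands for 0.05 m of shift or 8 degrees of turn. Its arguments: {"type":"object","properties":{"steps":{"type":"array"}},"required":["steps"]}

```bash
mkdir -p pics; cat > h.py <<'E'
import numpy as np, cv2
from cell import get_obs, get_image, job_done
from scipy.spatial.transform import Rotation as R
def cloud(name):
    o=get_obs(); d=get_image(name); z=d["range_z"]; K=d["mtx"]
    v,u=np.mgrid[0:480,0:640]
    x=(u-K[0,2])/K[0,0]*z; y=(v-K[1,2])/K[1,1]*z
    P=np.stack([x,-y,-z,np.ones_like(z)],-1)
    if name=="wrist":
        T=np.eye(4);T[:3,:3]=R.from_quat(o["tcp_rot"]).as_matrix();T[:3,3]=o["eef_pos"]
        M=T@d["tool_from_camera"]
    else: M=np.linalg.inv(d["extrinsics"])
    W=(P@M.T)[...,:3]; W[z<=0]=np.nan
    return d["img"],W
E
python3 - <<'E'
from h import *
print(get_obs())
for n in("scene","side"):
    im,W=cloud(n); cv2.imwrite(f"pics/{n}0.png",im); np.save(f"{n}0.npy",W)
    d=get_image(n); print(np.linalg.inv(d["extrinsics"])[:3].round(2).tolist(), d["mtx"].round(1).tolist(), np.isnan(W[...,0]).mean())
E
```

```text
{'clock': 0.0, 'q': array([-1.37228591e+00,  5.28406479e-02,  1.40173494e+00, -6.67526766e-06,
        1.68860552e+00, -7.02864853e-02]), 'dq': array([ 0.00119578, -0.00188147,  0.00088281,  0.00044165,  0.000233  ,
        0.00166855]), 'joint_efforts': array([-9.46594846e-04, -3.81662571e+01, -3.60189843e+01, -1.33506105e-04,
        6.19429848e-03, -3.04237275e-07]), 'eef_pos': array([ 139.396472  , -505.86220742,  244.46522338]), 'tcp_rot': array([ 9.90981855e-01,  1.33993781e-01, -5.41927265e-05, -7.92385251e-04]), 'wrist_force': array([-0.81116743, -0.18474785,  0.92396497]), 'moment': array([-0.01910382,  0.01505734,  0.04103943]), 'opening': 85.4644842928298}
[[0.87, -0.31, 0.39, 994.93], [0.49, 0.51, -0.71, -883.93], [0.02, 0.81, 0.59, 796.35]] [[492.5, 0.0, 322.0], [0.0, 492.5, 237.2], [0.0, 0.0, 1.0]] 0.0055533854166666665
[[0.88, 0.3, -0.37, -102.67], [-0.48, 0.58, -0.66, -1118.52], [0.02, 0.76, 0.65, 1179.09]] [[618.2, 0.0, 318.9], [0.0, 618.2, 235.7], [0.0, 0.0, 1.0]] 0.00384765625
```

View pics/scene0.png

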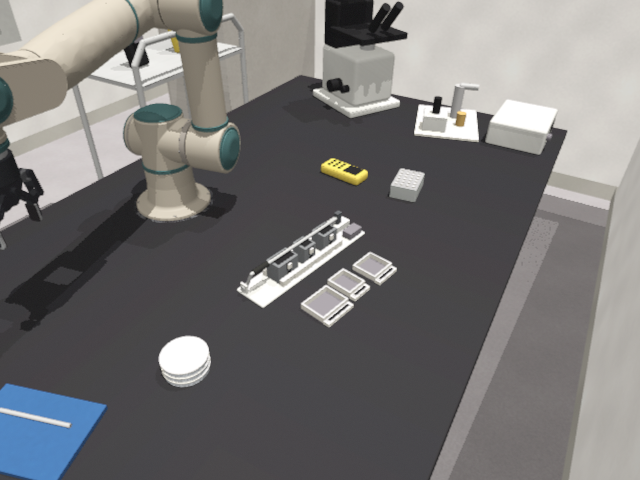

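View pics/side0.png

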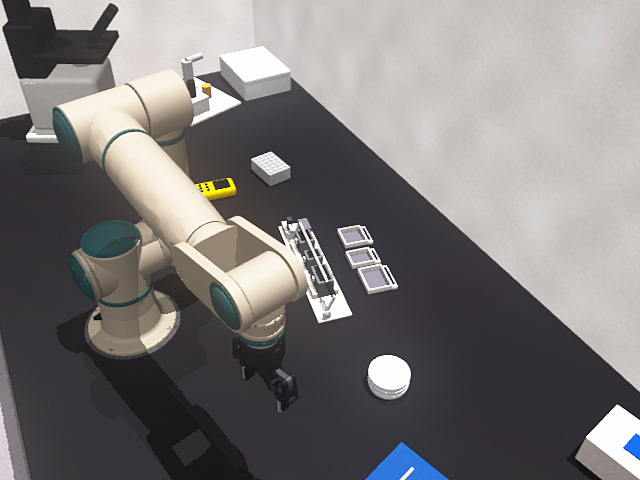

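The scene view shows the dock from about (245,285) to (360,230), with what look like three packs, and the cradles at (327,304), (348,284) and (374,267). In the side view the arm partly hides the dock. Next I'll build a top-down map.

```bash
python3 - <<'E'
from h import *
im=cv2.imread("pics/scene0.png"); W=np.load("scene0.npy")
# enlarged crop of the dock
c=im[205:330,230:405]; c=cv2.resize(c,None,fx=4.5,fy=4.5,interpolation=cv2.INTER_CUBIC); cv2.imwrite("pics/crop0.png",c)
P=W.reshape(-1,3); m=np.isfinite(P[:,0])&(P[:,0]>300)&(P[:,0]<800)&(P[:,1]>-450)&(P[:,1]<250)
print("bench z",np.median(P[m&(abs(P[:,2])<15)][:,2]))
for u,v,n in[(283,262,'p1'),(307,248,'p2'),(327,234,'p3'),(340,216,'tab/end'),(253,282,'end'),(326,302,'c1'),(347,282,'c2'),(373,266,'c3'),(240,289,'corner'),(263,300,'corner'),(365,235,'corner'),(345,170,'meter'),(407,183,'rack'),(186,352,'dish')]:
    print(n,u,v,W[v,u].round(1))
E
```

```text
bench z 1.2276190079517164
p1 283 262 [ 484.5 -139.3   63.5]
p2 307 248 [505.2 -64.1  63.7]
p3 327 234 [518.9  11.8  64. ]
tab/end 340 216 [501.4 116.8  52.8]
end 253 282 [ 426.9 -184.7    9.4]
c1 326 302 [ 607.8 -149.6    3.2]
c2 347 282 [619.8 -67.2   7.5]
c3 373 266 [648.2  20.9   7.1]
corner 240 289 [ 413.4 -218.3    6.8]
corner 263 300 [ 481.7 -221.6    7.1]
corner 365 235 [570.5 137.9   1.8]
meter 345 170 [381.4 379.6  38.2]
rack 407 183 [587.7 392.   46.5]
dish 186 352 [ 460.7 -448.4   43.4]
```

View pics/crop0.png

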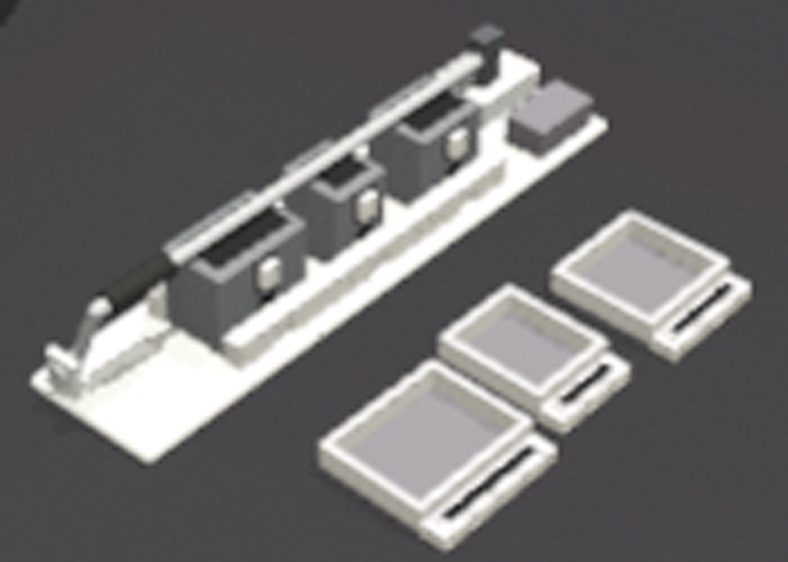

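The crop shows the packs L, S, M in order from -y to +y. The cradles are L (327,304), S (348,284) and M (374,267) in the same order. The catch tab is at about (338,216), and the grip sleeve is at about (260,267). I'll move over the dock.

Request:
apply_moves([
  {"gripper": 0, "x": 0.7, "y": 0.88, "z": 0.2, "roll": 0.775},
  {"gripper": 0, "x": 0.7, "y": 0.88, "z": 0.2, "roll": 0.775},
  {"gripper": 0, "x": 0.7, "y": 0.88, "z": 0.2, "roll": 0.775},
  {"gripper": 0, "x": 0.7, "y": 0.88, "z": 0.2, "roll": 0.775},
  {"gripper": 0, "x": 0.7, "y": 0.88, "z": 0.2, "roll": 0.775},
  {"gripper": 0, "x": 0.7, "y": 0.88, "z": 0.2, "roll": 0.775},
  {"gripper": 0, "x": 0.7, "y": 0.88, "z": 0.2, "roll": 0.775},
  {"gripper": 0, "x": 0.7, "y": 0.88, "z": 0.2, "roll": 0.775},
  {"gripper": 0, "x": 0.7, "y": 0.88, "z": 0.2, "roll": 0.775},
  {"gripper": 0, "x": 0.7, "y": 0.88, "z": 0.2, "roll": 0.775},
])

```text
clock: 1.45
eef_pos: [490.3, -64.4, 345.6]
tcp_rot: [0.779, 0.627, 0.0, 0.0]
wrist_force: [0.4, -0.4, 0.2]
opening: 85.6
```

```bash
python3 - <<'E'
from h import *
im,W=cloud("wrist"); cv2.imwrite("pics/w1.png",im); np.save("w1.npy",W)
o=get_obs();print(o["eef_pos"],R.from_quat(o["tcp_rot"]).as_matrix().round(3).tolist(),o["q"],W[240,320])
E
```

```text
[492.91236375 -59.92911393 345.90099009] [[0.205, 0.979, 0.002], [0.979, -0.205, 0.003], [0.003, 0.001, -1.0]] [-0.19690375 -0.0283508   1.28341343  0.00299796  1.88512554  0.01072921] [ 477.57294944 -111.24521214   62.04814411]
```

View pics/w1.png

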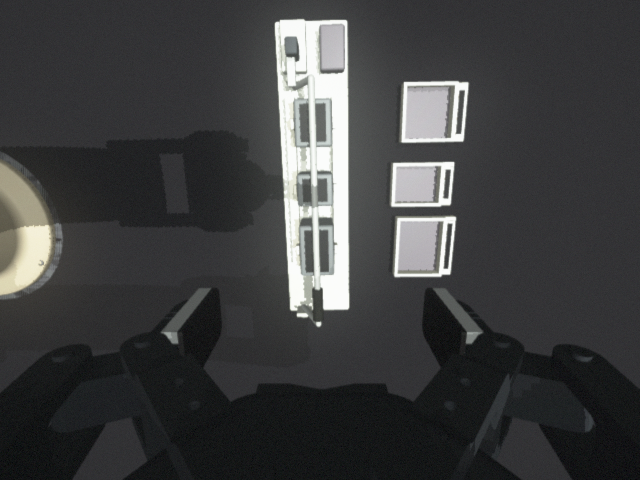

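The wrist view shows the whole dock from (278,20) to (348,310). The tab is at (291,46), the sleeve at (318,305), the pack tops at (312,122), (315,188) and (318,248), and the cradles are on the right. Now I'll measure these.

```bash
cat >> h.py <<'E'
def comps(im,W,lo,hi,amin=60,box=(350,760,-350,300)):
    z=W[...,2]; m=(z>lo)&(z<hi)&(W[...,0]>box[0])&(W[...,0]<box[1])&(W[...,1]>box[2])&(W[...,1]<box[3])
    n,l,s,c=cv2.connectedComponentsWithStats(m.astype(np.uint8),connectivity=8)
    for i in range(1,n):
        if s[i,4]<amin: continue
        p=W[l==i]; (cx,cy),(w,h),a=cv2.minAreaRect(p[:,:2].astype(np.float32))
        print("px",c[i].round(),"n",s[i,4],"ctr",round(cx,1),round(cy,1),"size",round(w,1),round(h,1),"ang",round(a,1),"z",np.median(p[:,2]).round(1),"max",p[:,2].max().round(1))
E
python3 - <<'E'
from h import *
W=np.load("w1.npy");im=cv2.imread("pics/w1.png")
print("bench",np.nanmedian(W[300:,:][(abs(W[300:,:,2])<12)][:,2]), W[100,380],W[250,370])
for lo,hi in[(4,300),(14,24),(48,59),(59,300)]:
    print(lo,hi);comps(im,W,lo,hi)
E
```

```text
bench 0.08572762053586302 [5.91637498e+02 4.14323498e+01 4.70263035e-02] [ 5.42248060e+02 -1.58679713e+02 -3.38052710e-01]
4 300
px [315. 161.] n 19324 ctr 485.8 -41.7 size 389.7 90.1 ang 79.1 z 25.4 max 78.7
px [436. 110.] n 2576 ctr 654.7 11.1 size 72.1 84.8 ang 78.3 z 10.3 max 20.8
px [423. 183.] n 1806 ctr 627.0 -76.6 size 57.9 84.9 ang 78.3 z 10.8 max 20.2
px [425. 245.] n 2427 ctr 617.4 -164.9 size 86.2 84.5 ang 78.0 z 10.3 max 20.2
14 24
px [430. 110.] n 815 ctr 646.9 12.7 size 72.1 68.6 ang 78.6 z 17.6 max 20.8
px [418. 183.] n 605 ctr 619.3 -74.9 size 57.7 69.1 ang 77.9 z 17.8 max 20.2
px [420. 245.] n 728 ctr 609.6 -163.1 size 86.1 69.0 ang 77.5 z 17.6 max 20.2
48 59
px [291.  69.] n 252 ctr 489.6 90.3 size 32.0 13.1 ang 77.8 z 49.8 max 59.0
59 300
px [291.  45.] n 235 ctr 493.7 112.4 size 17.7 14.1 ang 79.2 z 63.5 max 65.7
px [315. 191.] n 5593 ctr 479.8 -72.9 size 306.4 43.9 ang 79.0 z 62.8 max 78.7
```

```bash
python3 - <<'E'
from h import *
W=np.load("w1.npy");im=cv2.imread("pics/w1.png")
a=np.radians(-10.9); ex=np.array([np.cos(a),np.sin(a)]);ey=np.array([-ex[1],ex[0]])
O=np.array([485.8,-41.7])-6*ey
D=np.stack([(W[...,:2]-O)@ex,(W[...,:2]-O)@ey,W[...,2]],-1)
print("O",O)
for u,v in[(332,48),(340,60),(291,46),(291,69),(310,80),(318,305),(302,312),(318,325),(290,250),(338,185),(333,188)]: print(u,v,D[v,u].round(1))
g=im.max(-1)
# grey pack tops incl. dark inner: z 60-64.5
for y0,n in[(-78,'L'),(0,'S'),(78,'M')]:
    m=(abs(D[...,1]-y0)<39)&(D[...,2]>58)&(D[...,2]<66)&(abs(D[...,0])<40)
    p=D[m]; print(n,np.percentile(p,[1,50,99],axis=0).round(1).tolist())
m=(D[...,2]>66)&(abs(D[...,0])<40)
for lo in range(-180,140,20):
    p=D[m&(D[...,1]>lo)&(D[...,1]<=lo+20)]
    if len(p)>5: print(lo,np.percentile(p,[2,50,98],axis=0)[:,[0,2]].round(1).tolist(),len(p))
m=(D[...,2]>70)&(D[...,1]<-110);p=D[m];print(np.percentile(p,[1,50,99],axis=0).round(1).tolist())
E
```

```text
O [484.66542734 -47.59175228]
332 48 [ 25.3 163.3  28.9]
340 60 [ 34.6 150.   29.5]
291 46 [-20.7 157.4  64.3]
291 69 [-22.9 137.3  50.7]
310 80 [ -0.8 120.8  74.8]
318 305 [   0.3 -146.6   76.9]
302 312 [ -24.2 -179.8   31.1]
318 325 [  -0.6 -177.3   73.5]
290 250 [-39.3 -92.4   8.6]
338 185 [30.5  0.9 24.8]
333 188 [22.9  0.7 55.5]
L [[-21.5, -110.0, 58.8], [4.2, -75.5, 62.2], [21.6, -44.5, 64.3]]
S [[-21.3, -19.3, 58.5], [4.5, 0.9, 62.1], [21.6, 19.5, 64.2]]
M [[-21.4, 51.6, 58.7], [4.4, 78.4, 62.1], [21.7, 104.0, 64.3]]
-180 [[-6.9, 68.4], [-0.5, 75.4], [6.4, 78.1]] 103
-160 [[-6.6, 72.6], [-0.8, 76.4], [5.5, 78.4]] 143
-140 [[-7.2, 69.6], [-0.5, 75.2], [5.9, 78.6]] 155
-120 [[-4.0, 71.4], [-0.1, 73.4], [2.8, 75.5]] 88
-100 [[-4.3, 70.4], [-0.5, 73.2], [3.3, 75.0]] 99
-80 [[-4.0, 70.7], [-0.2, 73.6], [3.4, 75.5]] 96
-60 [[-4.4, 70.8], [-0.5, 73.6], [3.2, 75.3]] 106
-40 [[-39.7, 72.0], [-34.7, 361.2], [2.5, 408.3]] 548
-20 [[-38.9, 352.0], [3.8, 415.6], [38.0, 429.8]] 18607
0 [[-28.2, 405.8], [-2.7, 425.5], [38.5, 434.4]] 17323
20 [[-4.3, 70.1], [-0.5, 73.4], [3.1, 75.2]] 118
40 [[-4.3, 70.5], [-0.1, 73.3], [3.5, 75.0]] 123
60 [[-4.0, 70.6], [-0.3, 73.4], [3.2, 75.5]] 133
80 [[-4.3, 69.9], [-0.6, 73.2], [3.5, 75.4]] 135
100 [[-3.8, 70.7], [-0.2, 73.4], [3.3, 75.3]] 137
120 [[-5.4, 67.1], [-0.8, 72.8], [3.5, 75.3]] 56
[[-7.2, -177.2, 70.6], [-0.5, -143.3, 75.5], [6.3, -111.0, 78.6]]
```

```bash
cat >> h.py <<'E'
def dock(p):
    a=np.radians(-10.9); ex=np.array([np.cos(a),np.sin(a)]);ey=np.array([-ex[1],ex[0]])
    O=np.array([484.67,-47.59]); d=np.asarray(p)[...,:2]-O
    return np.stack([d@ex,d@ey,np.asarray(p)[...,2]],-1)
def st():
    o=get_obs();m=R.from_quat(o["tcp_rot"]).as_matrix()
    print("t",round(o["clock"],2),"tcp",o["eef_pos"].round(1),"dock",dock(o["eef_pos"]).round(1),"yaw",np.degrees(np.arctan2(m[1,1],m[0,1])).round(2),"F",o["wrist_force"].round(1),"op",round(o["opening"],1),"q6",o["q"][5].round(2))
E
python3 -c "
from h import *
st();st()"
```

```text
t 1.5 tcp [492.9 -59.9 345.9] dock [ 10.4 -10.6 345.9] yaw -11.84 F [0.8 4.  0.3] op 85.2 q6 0.01
t 1.5 tcp [492.9 -59.9 345.9] dock [ 10.4 -10.6 345.9] yaw -11.84 F [0.8 4.  0.3] op 85.2 q6 0.01
```

Request:
apply_moves([
  {"gripper": 0.5, "x": 0, "y": 0.6, "z": -0.5, "roll": 0.11},
  {"gripper": 0.5, "x": 0, "y": 0.6, "z": -0.6, "roll": 0},
  {"gripper": 0.5, "x": 0, "y": 0.6, "z": -0.6, "roll": 0},
  {"gripper": 0.5, "x": 0, "y": 0.6, "z": -0.6, "roll": 0},
  {"gripper": 0.5, "x": 0, "y": 0.6, "z": -0.6, "roll": 0},
  {"gripper": 0.5, "x": 0, "y": 0.4, "z": -0.6, "roll": 0},
  {"gripper": 0.5, "x": 0, "y": 0.2, "z": -0.6, "roll": 0},
  {"gripper": 0.5, "x": 0, "y": 0, "z": -0.6, "roll": 0},
  {"gripper": 0.5, "x": 0, "y": 0, "z": 0, "roll": 0},
  {"gripper": 0.5, "x": 0, "y": 0, "z": 0, "roll": 0},
])

```text
clock: 2.75
eef_pos: [490.0, 113.8, 111.6]
tcp_rot: [0.776, 0.631, 0.001, 0.0]
wrist_force: [0.2, -0.2, 0.2]
opening: 42.8
```

```bash
python3 - <<'E'
from h import *
st(); im,W=cloud("wrist"); st(); cv2.imwrite("pics/w2.png",im)
D=dock(W); m=(D[...,2]>60)&(D[...,2]<67)&(D[...,1]>140)&(D[...,1]<175)&(D[...,0]<0)&(D[...,0]>-45)
print(m.sum(), np.percentile(D[m],[1,50,99],axis=0).round(1).tolist() if m.sum() else 0)
E
```

```text
t 2.75 tcp [490.  113.8 111.6] dock [-25.2 159.5 111.6] yaw -11.73 F [ 0.2 -0.2  0.2] op 42.8 q6 0.36
t 2.8 tcp [490.3 113.8 112. ] dock [-25.  159.6 112. ] yaw -11.74 F [ 0.7 -0.1  0.2] op 42.7 q6 0.36
753 [[-28.2, 151.4, 60.8], [-21.5, 160.5, 63.7], [-14.8, 168.4, 65.2]]
```

View pics/w2.png

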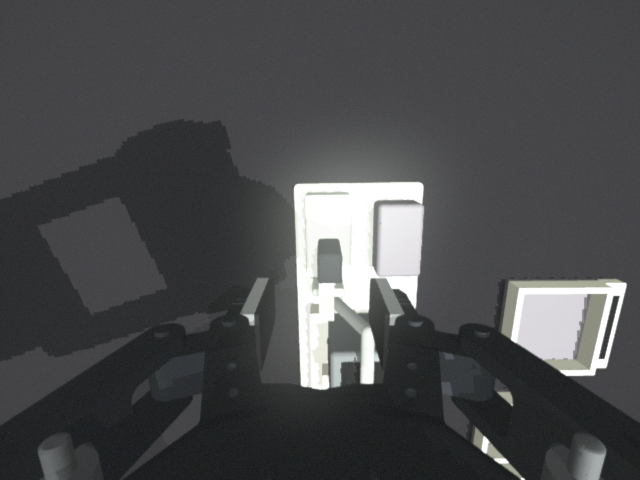

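The tab is at about (329,258), between the fingers and slightly to the right. Measured, it is at dock (-21.5, 160). Next I descend and grip it.

Request:
apply_moves([
  {"gripper": 0.5, "x": 0.07, "y": -0.01, "z": -0.3, "roll": 0.1},
  {"gripper": 0.5, "x": 0, "y": 0, "z": -0.3, "roll": 0},
  {"gripper": 0.5, "x": 0, "y": 0, "z": -0.3, "roll": 0},
  {"gripper": 0.5, "x": 0, "y": 0, "z": -0.3, "roll": 0},
  {"gripper": 0.5, "x": 0, "y": 0, "z": -0.03, "roll": 0},
  {"gripper": 0.9, "x": 0, "y": 0, "z": 0, "roll": 0},
  {"gripper": 1, "x": 0, "y": 0, "z": 0, "roll": 0},
  {"gripper": 1, "x": 0, "y": 0, "z": 0, "roll": 0},
  {"gripper": 1, "x": 0, "y": 0, "z": 0, "roll": 0},
  {"gripper": 1, "x": 0, "y": 0, "z": 0, "roll": 0},
])

```text
clock: 4.05
eef_pos: [494.4, 113.2, 49.7]
tcp_rot: [0.771, 0.637, 0.002, 0.001]
wrist_force: [6.4, -1.3, -4.5]
opening: 12.8
```

```bash
python3 -c "
from h import *
st()"
```

```text
t 4.05 tcp [494.4 113.2  49.7] dock [-20.8 159.7  49.7] yaw -10.94 F [ 6.4 -1.3 -4.5] op 12.8 q6 0.34
```

Request:
apply_moves([
  {"gripper": 1, "x": 0.02, "y": 0.1, "z": 0, "roll": 0},
  {"gripper": 1, "x": 0.02, "y": 0.1, "z": 0, "roll": 0},
  {"gripper": 1, "x": 0.02, "y": 0.1, "z": 0, "roll": 0},
  {"gripper": 1, "x": 0.014, "y": 0.08, "z": 0, "roll": 0},
  {"gripper": 1, "x": 0, "y": 0, "z": 0, "roll": 0},
  {"gripper": 1, "x": 0, "y": 0, "z": 0, "roll": 0},
  {"gripper": 1, "x": 0, "y": 0, "z": 0, "roll": 0},
  {"gripper": 1, "x": 0, "y": 0, "z": 0, "roll": 0},
  {"gripper": 1, "x": 0, "y": 0, "z": 0, "roll": 0},
  {"gripper": 1, "x": 0, "y": 0, "z": 0, "roll": 0},
])

```text
clock: 5.3
eef_pos: [497.8, 130.6, 49.7]
tcp_rot: [0.771, 0.636, 0.0, 0.002]
wrist_force: [3.4, -7.7, -1.2]
opening: 13.1
```

```bash
python3 -c "
from h import *
st()"
```

```text
t 5.3 tcp [497.8 130.6  49.7] dock [-20.8 177.5  49.7] yaw -10.97 F [ 3.4 -7.7 -1.2] op 13.1 q6 0.38
```

Request:
apply_moves([
  {"gripper": 1, "x": 0.004, "y": 0.02, "z": 0, "roll": 0},
  {"gripper": 1, "x": 0.004, "y": 0.02, "z": 0, "roll": 0},
  {"gripper": 1, "x": 0, "y": 0, "z": 0, "roll": 0},
  {"gripper": 1, "x": 0, "y": 0, "z": 0, "roll": 0},
  {"gripper": 1, "x": 0, "y": 0, "z": 0, "roll": 0},
  {"gripper": 1, "x": 0, "y": 0, "z": 0, "roll": 0},
  {"gripper": 1, "x": 0, "y": 0, "z": 0, "roll": 0},
  {"gripper": 1, "x": 0, "y": 0, "z": 0, "roll": 0},
  {"gripper": 1, "x": 0, "y": 0, "z": 0, "roll": 0},
  {"gripper": 1, "x": 0, "y": 0, "z": 0, "roll": 0},
])

```text
clock: 6.55
eef_pos: [497.8, 130.7, 49.7]
tcp_rot: [0.772, 0.636, -0.002, 0.003]
wrist_force: [0.3, -17.9, 2.8]
opening: 12.7
```

```bash
python3 -c "
from h import *
st()"
```

```text
t 6.55 tcp [497.8 130.7  49.7] dock [-20.8 177.6  49.7] yaw -11.01 F [  0.3 -17.9   2.8] op 12.7 q6 0.38
```

Request:
apply_moves([
  {"gripper": 0.5, "x": 0, "y": -0.06, "z": 0, "roll": 0},
  {"gripper": 0.5, "x": 0, "y": 0, "z": 0.1, "roll": 0},
  {"gripper": 0.5, "x": 0, "y": 0, "z": 0.8, "roll": 0},
  {"gripper": 0.5, "x": -0.12, "y": -0.9, "z": 0.8, "roll": 0},
  {"gripper": 0.5, "x": -0.12, "y": -0.97, "z": 0, "roll": 0},
  {"gripper": 0.5, "x": -0.12, "y": -0.97, "z": 0, "roll": 0},
  {"gripper": 0.5, "x": -0.12, "y": -0.97, "z": 0, "roll": 0},
  {"gripper": 0.5, "x": -0.12, "y": -0.97, "z": 0, "roll": 0},
  {"gripper": 0.5, "x": -0.12, "y": -0.97, "z": 0, "roll": 0},
  {"gripper": 0.5, "x": -0.09, "y": -0.71, "z": -0.3, "roll": 0},
])

```text
clock: 7.8
eef_pos: [457.2, -193.6, 120.7]
tcp_rot: [0.771, 0.636, 0.001, 0.002]
wrist_force: [0.5, 0.6, -0.4]
opening: 42.8
```

```bash
python3 -c "
from h import *
st();im,W=cloud('wrist');st();D=dock(W)
m=(D[...,2]>50)&(D[...,2]<80)&(D[...,1]>-170)&(D[...,1]<-125)&(abs(D[...,0])<15)
print(m.sum(), np.percentile(D[m],[1,50,99],axis=0).round(1).tolist() if m.sum() else 0)
"
```

```text
t 7.8 tcp [ 457.2 -193.6  120.7] dock [   0.7 -148.6  120.7] yaw -10.95 F [ 0.5  0.6 -0.4] op 42.8 q6 -0.28
t 7.85 tcp [ 455.4 -196.   117.7] dock [  -0.7 -151.2  117.7] yaw -11.06 F [-2.7 -1.9 -2.1] op 42.9 q6 -0.29
1962 [[-7.3, -169.4, 70.4], [-0.5, -146.3, 76.1], [6.3, -125.7, 78.2]]
```

Request:
apply_moves([
  {"gripper": 0.5, "x": 0, "y": 0, "z": -0.3, "roll": 0},
  {"gripper": 0.5, "x": 0, "y": 0, "z": -0.3, "roll": 0},
  {"gripper": 0.5, "x": 0, "y": 0, "z": -0.3, "roll": 0},
  {"gripper": 0.5, "x": 0, "y": 0, "z": -0.18, "roll": 0},
  {"gripper": 0.6, "x": 0, "y": 0, "z": 0, "roll": 0},
  {"gripper": 0.9, "x": 0, "y": 0, "z": 0, "roll": 0},
  {"gripper": 1, "x": 0, "y": 0, "z": 0, "roll": 0},
  {"gripper": 1, "x": 0, "y": 0, "z": 0, "roll": 0},
  {"gripper": 1, "x": 0, "y": 0, "z": 0, "roll": 0},
  {"gripper": 1, "x": 0, "y": 0, "z": 0, "roll": 0},
])

```text
clock: 9.1
eef_pos: [457.0, -191.8, 65.5]
tcp_rot: [0.771, 0.637, 0.0, 0.001]
wrist_force: [0.7, 0.9, 5.0]
opening: 12.2
```

```bash
python3 -c "
from h import *
st()
ex=np.array([.982,-.189]); p=None
for i in range(0,13):
    t=np.radians(65.8)+min(i*8,96.5)*np.pi/180
    q=54.6*np.array([np.cos(t),np.sin(t)])
    if p is not None:
        d=q-p; print(i,(d[0]*ex/50).round(3),(d[1]/50).round(3))
    p=q
"
```

```text
t 9.1 tcp [ 457.  -191.8   65.5] dock [ 1.000e-01 -1.468e+02  6.550e+01] yaw -10.92 F [0.7 0.9 5. ] op 12.2 q6 -0.28
1 [-0.14   0.027] 0.053
2 [-0.146  0.028] 0.032
3 [-0.149  0.029] 0.011
4 [-0.149  0.029] -0.01
5 [-0.146  0.028] -0.031
6 [-0.141  0.027] -0.052
7 [-0.132  0.025] -0.071
8 [-0.121  0.023] -0.089
9 [-0.108  0.021] -0.105
10 [-0.093  0.018] -0.12
11 [-0.075  0.014] -0.132
12 [-0.057  0.011] -0.141
```

Request:
apply_moves([
  {"gripper": 1, "x": -0.14, "y": 0.027, "z": 0.053, "roll": 0},
  {"gripper": 1, "x": -0.146, "y": 0.028, "z": 0.032, "roll": 0},
  {"gripper": 1, "x": -0.149, "y": 0.029, "z": 0.011, "roll": 0},
  {"gripper": 1, "x": -0.149, "y": 0.029, "z": -0.01, "roll": 0},
  {"gripper": 1, "x": -0.146, "y": 0.028, "z": -0.031, "roll": 0},
  {"gripper": 1, "x": -0.141, "y": 0.027, "z": -0.052, "roll": 0},
  {"gripper": 1, "x": -0.132, "y": 0.025, "z": -0.071, "roll": 0},
  {"gripper": 1, "x": -0.121, "y": 0.023, "z": -0.089, "roll": 0},
  {"gripper": 1, "x": 0, "y": 0, "z": 0, "roll": 0},
  {"gripper": 1, "x": 0, "y": 0, "z": 0, "roll": 0},
])

```text
clock: 10.35
eef_pos: [401.7, -181.2, 57.7]
tcp_rot: [0.771, 0.637, 0.001, 0.002]
wrist_force: [5.5, 0.5, 0.6]
opening: 11.8
```

```bash
python3 -c "
from h import *
st()"
```

```text
t 10.35 tcp [ 401.7 -181.2   57.7] dock [ -56.2 -146.9   57.7] yaw -10.93 F [5.5 0.5 0.6] op 11.8 q6 -0.32
```

Request:
apply_moves([
  {"gripper": 1, "x": -0.108, "y": 0.021, "z": -0.105, "roll": 0},
  {"gripper": 1, "x": -0.093, "y": 0.018, "z": -0.12, "roll": 0},
  {"gripper": 1, "x": -0.075, "y": 0.014, "z": -0.132, "roll": 0},
  {"gripper": 1, "x": -0.057, "y": 0.011, "z": -0.141, "roll": 0},
  {"gripper": 1, "x": -0.015, "y": 0.003, "z": -0.04, "roll": 0},
  {"gripper": 1, "x": 0, "y": 0, "z": 0, "roll": 0},
  {"gripper": 1, "x": 0, "y": 0, "z": 0, "roll": 0},
  {"gripper": 1, "x": 0, "y": 0, "z": 0, "roll": 0},
  {"gripper": 1, "x": 0, "y": 0, "z": 0, "roll": 0},
  {"gripper": 1, "x": 0, "y": 0, "z": 0, "roll": 0},
])

```text
clock: 11.6
eef_pos: [385.9, -178.2, 32.3]
tcp_rot: [0.771, 0.637, 0.003, 0.004]
wrist_force: [7.1, 2.4, 7.1]
opening: 12.0
```

```bash
python3 -c "
from h import *
st()"
```

```text
t 11.6 tcp [ 385.9 -178.2   32.3] dock [ -72.3 -146.9   32.3] yaw -10.93 F [7.1 2.4 7.1] op 12.0 q6 -0.33
```

Request:
apply_moves([
  {"gripper": 1, "x": -0.01, "y": 0.002, "z": -0.03, "roll": 0},
  {"gripper": 1, "x": -0.01, "y": 0.002, "z": -0.03, "roll": 0},
  {"gripper": 1, "x": 0, "y": 0, "z": 0, "roll": 0},
  {"gripper": 1, "x": 0, "y": 0, "z": 0, "roll": 0},
  {"gripper": 1, "x": 0, "y": 0, "z": 0, "roll": 0},
  {"gripper": 1, "x": 0, "y": 0, "z": 0, "roll": 0},
  {"gripper": 0.5, "x": 0, "y": 0, "z": 0.06, "roll": 0},
  {"gripper": 0.5, "x": 0, "y": 0, "z": 0, "roll": 0},
  {"gripper": 0.3, "x": 0, "y": 0, "z": 0.3, "roll": 0},
  {"gripper": 0.2, "x": 0, "y": 0, "z": 0.6, "roll": 0},
])

```text
clock: 12.85
eef_pos: [380.9, -176.9, 75.0]
tcp_rot: [0.771, 0.637, -0.001, -0.001]
wrist_force: [-0.3, 0.6, 0.3]
opening: 68.5
```

```bash
python3 -c "
from h import *
st()"
```

```text
t 12.85 tcp [ 380.9 -176.9   75. ] dock [ -77.4 -146.6   75. ] yaw -10.93 F [-0.3  0.6  0.3] op 68.5 q6 -0.33
```

Request:
apply_moves([
  {"gripper": 0, "x": 0, "y": 0, "z": 0.9, "roll": 0},
  {"gripper": 0, "x": 0.3, "y": 0.2, "z": 0.1, "roll": 0},
  {"gripper": 0, "x": 0.7, "y": 0.42, "z": 0, "roll": 0},
  {"gripper": 0, "x": 0.5, "y": 0.3, "z": 0, "roll": 0},
  {"gripper": 0, "x": 0.26, "y": 0.14, "z": 0, "roll": 0},
  {"gripper": 0, "x": 0, "y": 0, "z": -0.3, "roll": 0},
  {"gripper": 0, "x": 0, "y": 0, "z": -0.3, "roll": 0},
  {"gripper": 0, "x": 0, "y": 0, "z": 0, "roll": 0},
  {"gripper": 0, "x": 0, "y": 0, "z": 0, "roll": 0},
  {"gripper": 0, "x": 0, "y": 0, "z": 0, "roll": 0},
])

```text
clock: 14.1
eef_pos: [470.1, -124.6, 95.7]
tcp_rot: [0.771, 0.636, 0.0, 0.0]
wrist_force: [-0.1, -0.4, 0.5]
opening: 85.6
```

```bash
python3 -c "
from h import *
st();im,W=cloud('wrist');st();D=dock(W);cv2.imwrite('pics/w3.png',im)
comps(im,W,14,24)
m=(D[...,2]>30)&(D[...,2]<50)&(D[...,0]<-50)&(D[...,0]>-90)&(abs(D[...,1])<140)
print(np.percentile(D[m],[1,50,99],axis=0).round(1).tolist())
im,W=cloud('scene');D=dock(W);cv2.imwrite('pics/s3.png',im[205:330,230:405])
m=(D[...,2]>30)&(D[...,2]<60)&(D[...,0]<-50)&(D[...,0]>-90)&(abs(D[...,1])<170)
print(np.percentile(D[m],[1,50,99],axis=0).round(1).tolist())
"
```

```text
t 14.1 tcp [ 470.1 -124.6   95.7] dock [  0.3 -78.4  95.7] yaw -10.94 F [-0.1 -0.4  0.5] op 85.6 q6 -0.14
t 14.15 tcp [ 470.2 -124.5   95.6] dock [  0.3 -78.3  95.6] yaw -10.93 F [ 0.4  0.3 -0.2] op 85.6 q6 -0.14
px [580.  15.] n 1342 ctr 635.7 -19.6 size 9.7 61.2 ang 74.4 z 17.6 max 20.6
px [279.  40.] n 138 ctr 469.4 -1.4 size 31.1 1.1 ang 79.4 z 19.3 max 24.0
px [365.  39.] n 136 ctr 516.1 -10.2 size 31.2 0.8 ang 79.0 z 19.7 max 24.0
px [322.  24.] n 511 ctr 494.2 3.0 size 3.1 43.3 ang 77.6 z 19.1 max 24.0
px [558. 121.] n 3909 ctr 619.1 -75.1 size 58.3 70.1 ang 78.2 z 17.7 max 20.2
px [283. 185.] n 82 ctr 454.8 -77.8 size 26.5 0.7 ang 79.0 z 19.5 max 23.9
px [361. 184.] n 93 ctr 501.6 -86.6 size 26.1 1.9 ang 81.1 z 19.4 max 24.0
px [322. 200.] n 147 ctr 476.3 -91.2 size 1.0 41.7 ang 78.9 z 20.0 max 24.0
px [546. 265.] n 3868 ctr 610.0 -163.9 size 86.9 70.7 ang 77.9 z 17.6 max 20.0
px [288. 381.] n 60 ctr 427.1 -212.1 size 3.1 14.7 ang 71.8 z 21.3 max 23.4
[[-76.9, -136.3, 37.0], [-72.0, -9.0, 41.1], [-67.5, 53.3, 43.2]]
[[-75.6, -169.2, 34.5], [-69.0, -79.6, 41.6], [-51.8, 126.7, 47.7]]
```

View pics/w3.png

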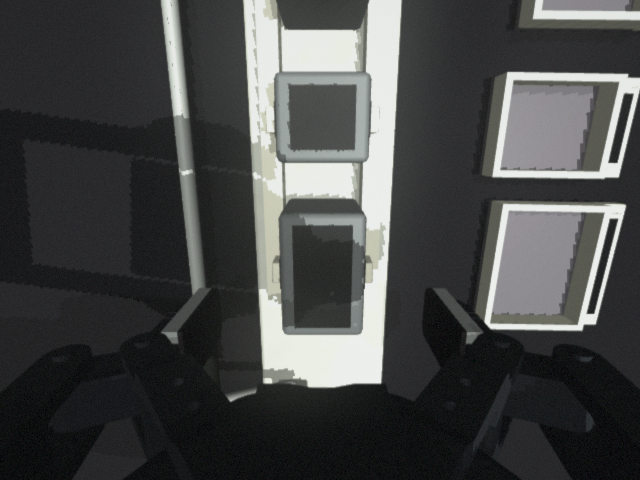

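The wrist view shows the bar swung to the left at about (190,180). The L pack, with its buttons, is at (322,268), centred between the fingers. The S pack is at (322,118), and the cradles are on the right. I'll descend and squeeze L.

Request:
apply_moves([
  {"gripper": 0, "x": 0, "y": 0.014, "z": -0.3, "roll": 0},
  {"gripper": 0, "x": 0, "y": 0, "z": -0.3, "roll": 0},
  {"gripper": 0, "x": 0, "y": 0, "z": -0.3, "roll": 0},
  {"gripper": 0, "x": 0, "y": 0, "z": -0.13, "roll": 0},
  {"gripper": 0.3, "x": 0, "y": 0, "z": 0, "roll": 0},
  {"gripper": 0.7, "x": 0, "y": 0, "z": 0, "roll": 0},
  {"gripper": 1, "x": 0, "y": 0, "z": 0, "roll": 0},
  {"gripper": 1, "x": 0, "y": 0, "z": 0, "roll": 0},
  {"gripper": 1, "x": 0, "y": 0, "z": 0, "roll": 0},
  {"gripper": 1, "x": 0, "y": 0, "z": 0, "roll": 0},
])

```text
clock: 15.45
eef_pos: [470.9, -123.9, 45.2]
tcp_rot: [0.771, 0.637, 0.001, 0.001]
wrist_force: [-1.5, 0.0, 5.0]
opening: 43.3
```

```bash
python3 -c "
from h import *
st()"
```

```text
t 15.45 tcp [ 470.9 -123.9   45.2] dock [  0.9 -77.6  45.2] yaw -10.92 F [-1.5  0.   5. ] op 43.3 q6 -0.14
```

Request:
apply_moves([
  {"gripper": 1, "x": 0, "y": 0, "z": 0.1, "roll": 0},
  {"gripper": 1, "x": 0, "y": 0, "z": 0.15, "roll": 0},
  {"gripper": 1, "x": 0, "y": 0, "z": 0.25, "roll": 0},
  {"gripper": 1, "x": 0, "y": 0, "z": 0.3, "roll": 0},
  {"gripper": 1, "x": 0, "y": 0, "z": 0.3, "roll": 0},
  {"gripper": 1, "x": 0, "y": 0, "z": 0.3, "roll": 0},
  {"gripper": 1, "x": 0, "y": 0, "z": 0.3, "roll": 0},
  {"gripper": 1, "x": 0, "y": 0, "z": 0, "roll": 0},
  {"gripper": 1, "x": 0, "y": 0, "z": 0, "roll": 0},
  {"gripper": 1, "x": 0, "y": 0, "z": 0, "roll": 0},
])

```text
clock: 16.7
eef_pos: [469.5, -123.5, 127.7]
tcp_rot: [0.771, 0.637, -0.0, -0.001]
wrist_force: [0.7, 1.1, -2.1]
opening: 43.2
```

```bash
cat >> h.py <<'E'
def crad():
    st(); im,W=cloud("wrist")
    D=dock(W); m=(D[...,0]>55); W2=W.copy(); W2[~m]=np.nan
    comps(im,W2,12,23,200); return im,W
E
python3 -c "
from h import *
im,W=crad();cv2.imwrite('pics/w4.png',im)
im,W=cloud('scene');D=dock(W);W[D[...,0]<60]=np.nan;comps(im,W,12,23,40)
cv2.imwrite('pics/s4.png',im)
"
```

```text
t 16.7 tcp [ 469.5 -123.5  127.7] dock [ -0.5 -77.4 127.7] yaw -10.92 F [ 0.7  1.1 -2.1] op 43.2 q6 -0.14
px [559.  28.] n 1886 ctr 644.7 -11.9 size 24.2 75.1 ang 79.0 z 17.3 max 20.1
px [528. 127.] n 3154 ctr 621.4 -75.6 size 58.2 74.2 ang 78.2 z 17.5 max 20.3
px [519. 254.] n 3348 ctr 614.0 -164.6 size 86.5 78.6 ang 77.9 z 17.5 max 20.0
px [374. 267.] n 333 ctr 656.1 12.6 size 78.0 86.3 ang 78.9 z 16.6 max 23.0
px [349. 283.] n 316 ctr 628.7 -76.1 size 62.1 86.8 ang 78.9 z 16.7 max 22.7
px [328. 305.] n 464 ctr 618.9 -164.1 size 90.6 86.0 ang 77.7 z 16.2 max 22.9
```

View pics/w4.png

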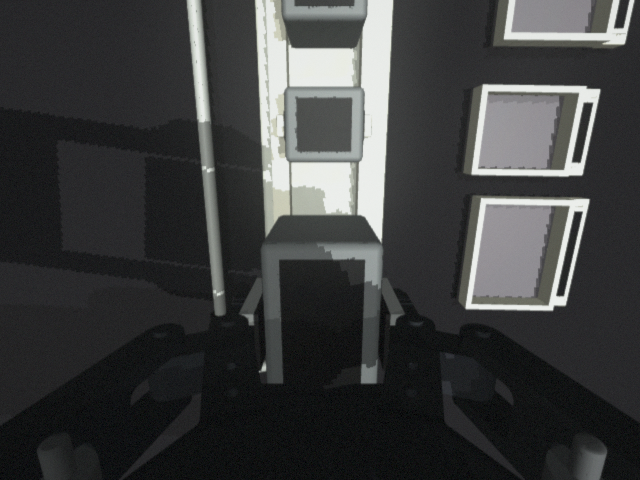

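The L pack is lifted between the pads with opening 43.2. Its cradle, at (525,255), hasn't moved. I'll carry it over.

Request:
apply_moves([
  {"gripper": 1, "x": 0.4, "y": -0.1, "z": 0, "roll": -0.12},
  {"gripper": 1, "x": 0.7, "y": -0.2, "z": 0, "roll": 0},
  {"gripper": 1, "x": 0.8, "y": -0.24, "z": 0, "roll": 0},
  {"gripper": 1, "x": 0.6, "y": -0.18, "z": 0, "roll": 0},
  {"gripper": 1, "x": 0.29, "y": -0.08, "z": -0.2, "roll": 0},
  {"gripper": 1, "x": 0, "y": 0, "z": -0.5, "roll": 0},
  {"gripper": 1, "x": 0, "y": 0, "z": -0.5, "roll": 0},
  {"gripper": 1, "x": 0, "y": 0, "z": 0, "roll": 0},
  {"gripper": 1, "x": 0, "y": 0, "z": 0, "roll": 0},
  {"gripper": 1, "x": 0, "y": 0, "z": 0, "roll": 0},
])

```text
clock: 18.05
eef_pos: [610.2, -163.9, 70.3]
tcp_rot: [0.776, 0.63, 0.001, 0.001]
wrist_force: [-0.3, -0.3, -0.9]
opening: 43.1
```

```bash
python3 -c "
from h import *
st();im,W=cloud('wrist');st();cv2.imwrite('pics/w5.png',im)"
```

```text
t 18.05 tcp [ 610.2 -163.9   70.3] dock [145.3 -90.4  70.3] yaw -11.88 F [-0.3 -0.3 -0.9] op 43.1 q6 -0.11
t 18.1 tcp [ 610.1 -163.8   70. ] dock [145.1 -90.4  70. ] yaw -11.88 F [ 1.  -0.7 -0.8] op 43.1 q6 -0.11
```

View pics/w5.png

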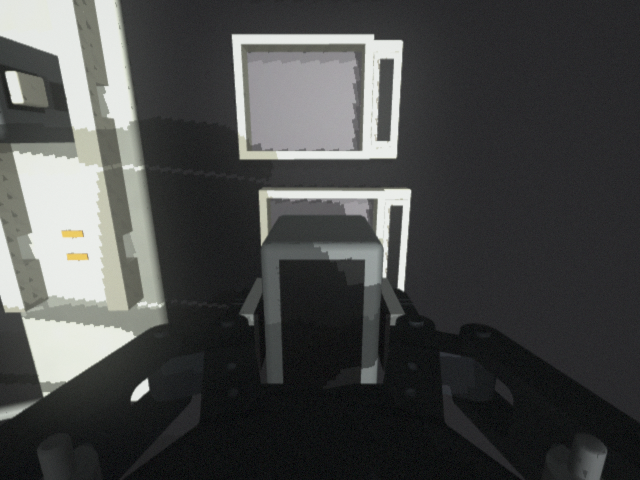

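The L pack is over its cradle, with the inner walls visible evenly to its left and right. I'll lower it.

Request:
apply_moves([
  {"gripper": 1, "x": 0, "y": 0, "z": -0.15, "roll": 0},
  {"gripper": 1, "x": 0, "y": 0, "z": -0.15, "roll": 0},
  {"gripper": 1, "x": 0, "y": 0, "z": -0.12, "roll": 0},
  {"gripper": 1, "x": 0, "y": 0, "z": -0.1, "roll": 0},
  {"gripper": 1, "x": 0, "y": 0, "z": -0.08, "roll": 0},
  {"gripper": 1, "x": 0, "y": 0, "z": -0.02, "roll": 0},
  {"gripper": 1, "x": 0, "y": 0, "z": 0, "roll": 0},
  {"gripper": 1, "x": 0, "y": 0, "z": 0, "roll": 0},
  {"gripper": 1, "x": 0, "y": 0, "z": 0, "roll": 0},
  {"gripper": 1, "x": 0, "y": 0, "z": 0, "roll": 0},
])

```text
clock: 19.35
eef_pos: [609.6, -163.7, 41.2]
tcp_rot: [0.776, 0.63, 0.0, 0.0]
wrist_force: [-12.3, 4.3, 19.6]
opening: 43.0
```

```bash
python3 -c "
from h import *
st()"
```

```text
t 19.35 tcp [ 609.6 -163.7   41.2] dock [144.6 -90.3  41.2] yaw -11.87 F [-12.3   4.3  19.6] op 43.0 q6 -0.11
```

Request:
apply_moves([
  {"gripper": 0.5, "x": 0, "y": 0, "z": 0.02, "roll": 0},
  {"gripper": 0.2, "x": 0, "y": 0, "z": 0, "roll": 0},
  {"gripper": 0, "x": 0, "y": 0, "z": 0, "roll": 0},
  {"gripper": 0, "x": 0, "y": 0, "z": 0, "roll": 0},
  {"gripper": 0, "x": 0, "y": 0, "z": 0.4, "roll": 0},
  {"gripper": 0, "x": 0, "y": 0, "z": 0.6, "roll": 0},
  {"gripper": 0, "x": 0, "y": 0, "z": 0.6, "roll": 0},
  {"gripper": 0, "x": 0, "y": 0, "z": 0.4, "roll": 0},
  {"gripper": 0, "x": 0, "y": 0, "z": 0, "roll": 0},
  {"gripper": 0, "x": 0, "y": 0, "z": 0, "roll": 0},
])

```text
clock: 20.6
eef_pos: [608.9, -163.4, 137.3]
tcp_rot: [0.776, 0.63, -0.001, -0.001]
wrist_force: [0.4, 0.6, -0.9]
opening: 85.2
```

```bash
python3 -c "
from h import *
im,W=crad();comps(im,W,50,70,200)
cv2.imwrite('pics/w6.png',im)"
```

```text
t 20.6 tcp [ 608.9 -163.4  137.3] dock [143.9 -90.3 137.3] yaw -11.88 F [ 0.4  0.6 -0.9] op 85.2 q6 -0.11
px [325.  18.] n 1272 ctr 641.6 -16.8 size 13.9 69.1 ang 78.5 z 17.5 max 20.1
px [310. 107.] n 2428 ctr 619.1 -74.9 size 57.8 68.4 ang 78.1 z 17.7 max 20.3
px [325. 220.] n 1825 ctr 610.3 -163.8 size 86.4 69.5 ang 78.0 z 17.8 max 20.4
px [57.  6.] n 1075 ctr 495.6 3.1 size 5.6 44.1 ang 82.7 z 58.2 max 63.2
px [ 75. 106.] n 6516 ctr 484.7 -47.7 size 40.3 55.9 ang 80.0 z 61.9 max 65.1
px [323. 248.] n 6947 ctr 609.1 -163.9 size 67.9 53.7 ang 77.9 z 58.2 max 61.3
```

View pics/w6.png

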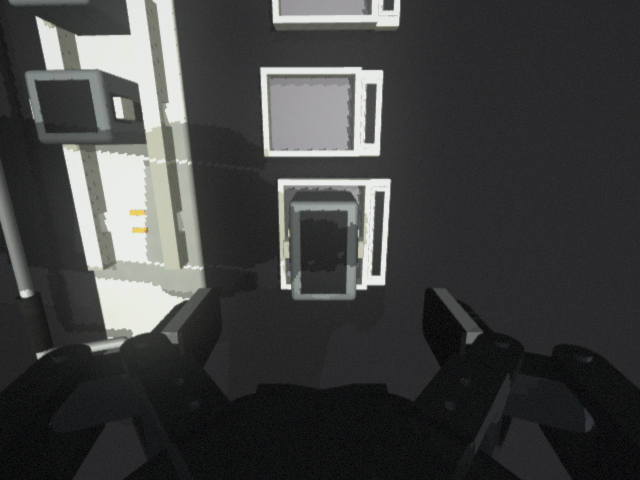

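The L pack is standing in its cradle at (323,248), with its top at 58.2 mm (58 expected). Next is the S pack.

Request:
apply_moves([
  {"gripper": 0, "x": -0.3, "y": 0.3, "z": 0, "roll": 0.12},
  {"gripper": 0, "x": -0.7, "y": 0.65, "z": 0, "roll": 0},
  {"gripper": 0, "x": -0.7, "y": 0.65, "z": 0, "roll": 0},
  {"gripper": 0, "x": -0.5, "y": 0.5, "z": 0, "roll": 0},
  {"gripper": 0, "x": -0.29, "y": 0.21, "z": 0, "roll": 0},
  {"gripper": 0, "x": 0, "y": 0, "z": -0.2, "roll": 0},
  {"gripper": 0, "x": 0, "y": 0, "z": -0.5, "roll": 0},
  {"gripper": 0, "x": 0, "y": 0, "z": -0.5, "roll": 0},
  {"gripper": 0, "x": 0, "y": 0, "z": 0, "roll": 0},
  {"gripper": 0, "x": 0, "y": 0, "z": 0, "roll": 0},
])

```text
clock: 21.9
eef_pos: [485.4, -48.4, 78.9]
tcp_rot: [0.771, 0.637, 0.0, 0.0]
wrist_force: [-0.6, -0.3, 0.4]
opening: 85.5
```

```bash
python3 -c "
from h import *
st()"
```

```text
t 21.9 tcp [485.4 -48.4  78.9] dock [ 0.9 -0.7 78.9] yaw -10.94 F [-0.6 -0.3  0.4] op 85.5 q6 0.02
```

Request:
apply_moves([
  {"gripper": 0, "x": -0.012, "y": 0.02, "z": -0.3, "roll": 0},
  {"gripper": 0, "x": 0, "y": 0, "z": -0.3, "roll": 0},
  {"gripper": 0, "x": 0, "y": 0, "z": -0.1, "roll": 0},
  {"gripper": 0.3, "x": 0, "y": 0, "z": 0, "roll": 0},
  {"gripper": 0.7, "x": 0, "y": 0, "z": 0, "roll": 0},
  {"gripper": 1, "x": 0, "y": 0, "z": 0, "roll": 0},
  {"gripper": 1, "x": 0, "y": 0, "z": 0, "roll": 0},
  {"gripper": 1, "x": 0, "y": 0, "z": 0, "roll": 0},
  {"gripper": 1, "x": 0, "y": 0, "z": 0, "roll": 0},
  {"gripper": 1, "x": 0, "y": 0, "z": 0, "roll": 0},
])

```text
clock: 23.15
eef_pos: [485.3, -47.3, 45.2]
tcp_rot: [0.771, 0.637, 0.001, 0.001]
wrist_force: [-1.6, -0.0, 6.8]
opening: 43.4
```

```bash
python3 -c "
from h import *
st()"
```

```text
t 23.15 tcp [485.3 -47.3  45.2] dock [ 0.6  0.4 45.2] yaw -10.92 F [-1.6 -0.   6.8] op 43.4 q6 0.02
```

Request:
apply_moves([
  {"gripper": 1, "x": 0, "y": 0, "z": 0.1, "roll": 0},
  {"gripper": 1, "x": 0, "y": 0, "z": 0.15, "roll": 0},
  {"gripper": 1, "x": 0, "y": 0, "z": 0.25, "roll": 0},
  {"gripper": 1, "x": 0, "y": 0, "z": 0.3, "roll": 0},
  {"gripper": 1, "x": 0, "y": 0, "z": 0.3, "roll": 0},
  {"gripper": 1, "x": 0, "y": 0, "z": 0.3, "roll": 0},
  {"gripper": 1, "x": 0, "y": 0, "z": 0.3, "roll": 0},
  {"gripper": 1, "x": 0, "y": 0, "z": 0, "roll": 0},
  {"gripper": 1, "x": 0, "y": 0, "z": 0, "roll": 0},
  {"gripper": 1, "x": 0, "y": 0, "z": 0, "roll": 0},
])

```text
clock: 24.4
eef_pos: [483.9, -47.0, 127.7]
tcp_rot: [0.771, 0.637, -0.0, -0.001]
wrist_force: [0.3, 0.6, -1.5]
opening: 43.1
```

```bash
cat >> h.py <<'E'
def scradle(name="scene"):
    im,W=cloud(name);D=dock(W);W[D[...,0]<60]=np.nan;comps(im,W,14,24,40)
E
python3 -c "
from h import *
im,W=crad(); scradle()"
```

```text
t 24.4 tcp [483.9 -47.  127.7] dock [ -0.8   0.4 127.7] yaw -10.92 F [ 0.3  0.6 -1.5] op 43.1 q6 0.02
px [549. 103.] n 3944 ctr 649.5 12.2 size 72.2 75.1 ang 78.5 z 17.4 max 20.3
px [511. 241.] n 2619 ctr 621.3 -75.7 size 58.7 73.9 ang 78.3 z 17.5 max 20.1
px [510. 304.] n 1065 ctr 619.1 -133.6 size 25.3 74.9 ang 78.8 z 17.5 max 19.9
px [502. 312.] n 449 ctr 613.6 -131.4 size 44.8 12.7 ang 4.4 z 17.4 max 23.0
px [373. 265.] n 224 ctr 650.5 12.5 size 76.6 73.4 ang 79.2 z 18.3 max 23.1
px [349. 280.] n 174 ctr 621.4 -73.5 size 62.3 70.6 ang 77.9 z 18.4 max 23.0
px [324. 308.] n 289 ctr 612.2 -163.1 size 89.6 69.3 ang 77.9 z 18.2 max 24.0
```

Request:
apply_moves([
  {"gripper": 1, "x": 0.4, "y": -0.08, "z": 0, "roll": -0.1},
  {"gripper": 1, "x": 0.7, "y": -0.15, "z": 0, "roll": 0},
  {"gripper": 1, "x": 0.8, "y": -0.16, "z": 0, "roll": 0},
  {"gripper": 1, "x": 0.55, "y": -0.11, "z": 0, "roll": 0},
  {"gripper": 1, "x": 0.24, "y": -0.054, "z": -0.2, "roll": 0},
  {"gripper": 1, "x": 0, "y": 0, "z": -0.5, "roll": 0},
  {"gripper": 1, "x": 0, "y": 0, "z": -0.5, "roll": 0},
  {"gripper": 1, "x": 0, "y": 0, "z": 0, "roll": 0},
  {"gripper": 1, "x": 0, "y": 0, "z": 0, "roll": 0},
  {"gripper": 1, "x": 0, "y": 0, "z": 0, "roll": 0},
])

```text
clock: 25.75
eef_pos: [619.6, -74.9, 70.2]
tcp_rot: [0.776, 0.631, 0.001, 0.001]
wrist_force: [0.5, 0.2, -1.2]
opening: 43.3
```

```bash
python3 -c "
from h import *
st();im,W=cloud('wrist');st();cv2.imwrite('pics/w7.png',im)"
```

```text
t 25.75 tcp [619.6 -74.9  70.2] dock [137.7  -1.3  70.2] yaw -11.72 F [ 0.5  0.2 -1.2] op 43.3 q6 0.02
t 25.8 tcp [619.5 -74.9  70. ] dock [137.6  -1.3  70. ] yaw -11.72 F [-0.  -1.1 -1.8] op 43.1 q6 0.02
```

View pics/w7.png

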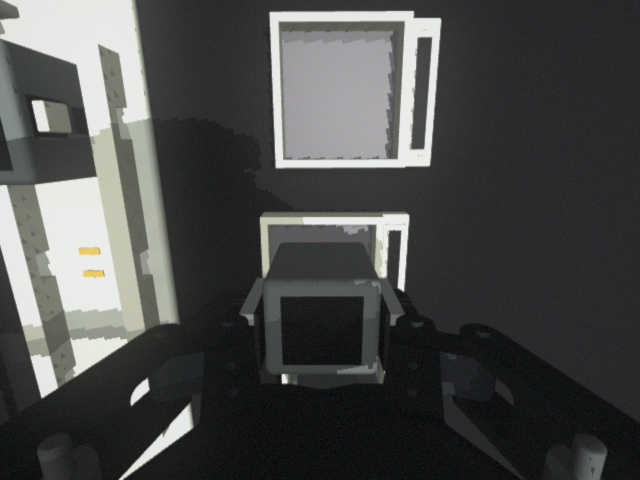

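The S pack sits centred over its cradle at (322,320). I'll lower it.

Request:
apply_moves([
  {"gripper": 1, "x": 0, "y": 0, "z": -0.15, "roll": 0},
  {"gripper": 1, "x": 0, "y": 0, "z": -0.15, "roll": 0},
  {"gripper": 1, "x": 0, "y": 0, "z": -0.12, "roll": 0},
  {"gripper": 1, "x": 0, "y": 0, "z": -0.1, "roll": 0},
  {"gripper": 1, "x": 0, "y": 0, "z": -0.07, "roll": 0},
  {"gripper": 1, "x": 0, "y": 0, "z": -0.02, "roll": 0},
  {"gripper": 1, "x": 0, "y": 0, "z": 0, "roll": 0},
  {"gripper": 1, "x": 0, "y": 0, "z": 0, "roll": 0},
  {"gripper": 1, "x": 0, "y": 0, "z": 0, "roll": 0},
  {"gripper": 1, "x": 0, "y": 0, "z": 0, "roll": 0},
])

```text
clock: 27.05
eef_pos: [618.9, -74.8, 41.2]
tcp_rot: [0.776, 0.631, 0.0, 0.0]
wrist_force: [-12.9, 2.4, 17.2]
opening: 43.2
```

```bash
python3 -c "
from h import *
st()"
```

```text
t 27.05 tcp [618.9 -74.8  41.2] dock [137.   -1.3  41.2] yaw -11.71 F [-12.9   2.4  17.2] op 43.2 q6 0.03
```

Request:
apply_moves([
  {"gripper": 0.5, "x": 0, "y": 0, "z": 0.02, "roll": 0},
  {"gripper": 0.2, "x": 0, "y": 0, "z": 0, "roll": 0},
  {"gripper": 0, "x": 0, "y": 0, "z": 0, "roll": 0},
  {"gripper": 0, "x": 0, "y": 0, "z": 0, "roll": 0},
  {"gripper": 0, "x": 0, "y": 0, "z": 0.4, "roll": 0},
  {"gripper": 0, "x": 0, "y": 0, "z": 0.6, "roll": 0},
  {"gripper": 0, "x": 0, "y": 0, "z": 0.6, "roll": 0},
  {"gripper": 0, "x": 0, "y": 0, "z": 0.4, "roll": 0},
  {"gripper": 0, "x": 0, "y": 0, "z": 0, "roll": 0},
  {"gripper": 0, "x": 0, "y": 0, "z": 0, "roll": 0},
])

```text
clock: 28.3
eef_pos: [618.3, -74.7, 137.8]
tcp_rot: [0.776, 0.631, -0.001, -0.001]
wrist_force: [-0.2, 0.2, -0.4]
opening: 85.6
```

```bash
python3 -c "
from h import *
im,W=crad();comps(im,W,50,70,200)"
```

```text
t 28.3 tcp [618.3 -74.7 137.8] dock [136.4  -1.4 137.8] yaw -11.72 F [-0.2  0.2 -0.4] op 85.6 q6 0.03
px [339. 101.] n 2764 ctr 647.8 12.6 size 72.1 69.7 ang 78.6 z 17.7 max 20.5
px [325. 223.] n 1369 ctr 619.8 -75.5 size 58.7 69.6 ang 78.2 z 17.8 max 20.4
px [333. 321.] n 1629 ctr 610.5 -164.0 size 87.8 69.6 ang 78.0 z 17.7 max 20.3
px [333. 302.] n 325 ctr 616.0 -131.6 size 3.6 43.7 ang 78.6 z 17.7 max 23.0
px [ 92. 124.] n 8273 ctr 499.9 28.8 size 54.1 54.7 ang 79.0 z 62.0 max 65.1
px [323. 249.] n 4198 ctr 618.5 -74.9 size 39.9 53.8 ang 78.2 z 58.0 max 60.8
px [335. 354.] n 4015 ctr 611.1 -153.7 size 49.0 53.2 ang 79.2 z 58.2 max 60.5
```

S is placed, with its top at 58.0 mm. Next is M.

Request:
apply_moves([
  {"gripper": 0, "x": -0.3, "y": 0.28, "z": 0, "roll": 0.1},
  {"gripper": 0, "x": -0.7, "y": 0.6, "z": 0, "roll": 0},
  {"gripper": 0, "x": -0.7, "y": 0.6, "z": 0, "roll": 0},
  {"gripper": 0, "x": -0.45, "y": 0.4, "z": 0, "roll": 0},
  {"gripper": 0, "x": -0.24, "y": 0.2, "z": 0, "roll": 0},
  {"gripper": 0, "x": 0, "y": 0, "z": -0.2, "roll": 0},
  {"gripper": 0, "x": 0, "y": 0, "z": -0.5, "roll": 0},
  {"gripper": 0, "x": 0, "y": 0, "z": -0.5, "roll": 0},
  {"gripper": 0, "x": 0, "y": 0, "z": 0, "roll": 0},
  {"gripper": 0, "x": 0, "y": 0, "z": 0, "roll": 0},
])

```text
clock: 29.6
eef_pos: [500.1, 28.7, 79.6]
tcp_rot: [0.771, 0.636, 0.0, 0.0]
wrist_force: [-0.6, -0.6, 0.9]
opening: 85.3
```

```bash
python3 -c "
from h import *
st()"
```

```text
t 29.6 tcp [500.1  28.7  79.6] dock [ 0.7 77.9 79.6] yaw -10.95 F [-0.6 -0.6  0.9] op 85.3 q6 0.17
```

Request:
apply_moves([
  {"gripper": 0, "x": -0.012, "y": 0.004, "z": -0.3, "roll": 0},
  {"gripper": 0, "x": 0, "y": 0, "z": -0.3, "roll": 0},
  {"gripper": 0, "x": 0, "y": 0, "z": -0.11, "roll": 0},
  {"gripper": 0.3, "x": 0, "y": 0, "z": 0, "roll": 0},
  {"gripper": 0.7, "x": 0, "y": 0, "z": 0, "roll": 0},
  {"gripper": 1, "x": 0, "y": 0, "z": 0, "roll": 0},
  {"gripper": 1, "x": 0, "y": 0, "z": 0, "roll": 0},
  {"gripper": 1, "x": 0, "y": 0, "z": 0, "roll": 0},
  {"gripper": 1, "x": 0, "y": 0, "z": 0, "roll": 0},
  {"gripper": 1, "x": 0, "y": 0, "z": 0, "roll": 0},
])

```text
clock: 30.85
eef_pos: [499.8, 29.4, 45.3]
tcp_rot: [0.771, 0.637, 0.001, 0.001]
wrist_force: [-0.2, -0.5, 5.8]
opening: 43.3
```

```bash
python3 -c "
from h import *
st()"
```

```text
t 30.85 tcp [499.8  29.4  45.3] dock [ 0.3 78.5 45.3] yaw -10.92 F [-0.2 -0.5  5.8] op 43.3 q6 0.18
```

Request:
apply_moves([
  {"gripper": 1, "x": 0, "y": 0, "z": 0.1, "roll": 0},
  {"gripper": 1, "x": 0, "y": 0, "z": 0.15, "roll": 0},
  {"gripper": 1, "x": 0, "y": 0, "z": 0.25, "roll": 0},
  {"gripper": 1, "x": 0, "y": 0, "z": 0.3, "roll": 0},
  {"gripper": 1, "x": 0, "y": 0, "z": 0.3, "roll": 0},
  {"gripper": 1, "x": 0, "y": 0, "z": 0.3, "roll": 0},
  {"gripper": 1, "x": 0, "y": 0, "z": 0.3, "roll": 0},
  {"gripper": 1, "x": 0, "y": 0, "z": 0, "roll": 0},
  {"gripper": 1, "x": 0, "y": 0, "z": 0, "roll": 0},
  {"gripper": 1, "x": 0, "y": 0, "z": 0, "roll": 0},
])

```text
clock: 32.1
eef_pos: [498.3, 29.4, 127.7]
tcp_rot: [0.771, 0.637, -0.001, -0.0]
wrist_force: [-0.5, -0.4, -2.3]
opening: 43.2
```

```bash
python3 -c "
from h import *
im,W=crad(); scradle()"
```

```text
t 32.1 tcp [498.3  29.4 127.7] dock [ -1.2  78.2 127.7] yaw -10.92 F [-0.5 -0.4 -2.3] op 43.2 q6 0.18
px [530. 222.] n 3153 ctr 650.1 11.9 size 72.4 76.2 ang 78.7 z 17.5 max 20.4
px [497. 309.] n 1101 ctr 624.0 -57.3 size 28.8 74.6 ang 84.1 z 17.5 max 19.9
px [494. 314.] n 419 ctr 620.5 -56.2 size 44.9 11.1 ang 2.1 z 17.5 max 23.0
px [459. 421.] n 371 ctr 583.2 -152.7 size 35.6 12.7 ang 79.0 z 16.9 max 22.9
px [373. 265.] n 208 ctr 648.5 13.2 size 75.7 69.5 ang 79.4 z 18.3 max 22.6
px [351. 286.] n 166 ctr 639.2 -85.2 size 69.5 50.2 ang 39.5 z 18.3 max 23.9
px [325. 308.] n 298 ctr 616.5 -164.8 size 97.3 73.0 ang 68.0 z 18.2 max 23.8
```

Request:
apply_moves([
  {"gripper": 1, "x": 0.4, "y": -0.04, "z": 0, "roll": -0.07},
  {"gripper": 1, "x": 0.7, "y": -0.09, "z": 0, "roll": 0},
  {"gripper": 1, "x": 0.85, "y": -0.1, "z": 0, "roll": 0},
  {"gripper": 1, "x": 0.7, "y": -0.07, "z": 0, "roll": 0},
  {"gripper": 1, "x": 0.31, "y": -0.036, "z": -0.2, "roll": 0},
  {"gripper": 1, "x": 0, "y": 0, "z": -0.5, "roll": 0},
  {"gripper": 1, "x": 0, "y": 0, "z": -0.5, "roll": 0},
  {"gripper": 1, "x": 0, "y": 0, "z": 0, "roll": 0},
  {"gripper": 1, "x": 0, "y": 0, "z": 0, "roll": 0},
  {"gripper": 1, "x": 0, "y": 0, "z": 0, "roll": 0},
])

```text
clock: 33.45
eef_pos: [647.5, 12.6, 70.3]
tcp_rot: [0.774, 0.633, 0.001, 0.001]
wrist_force: [-0.3, 0.3, -2.0]
opening: 43.2
```

```bash
python3 -c "
from h import *
st();im,W=cloud('wrist');st();cv2.imwrite('pics/w8.png',im);scradle()"
```

```text
t 33.45 tcp [647.5  12.6  70.3] dock [148.6  89.9  70.3] yaw -11.48 F [-0.3  0.3 -2. ] op 43.2 q6 0.16
t 33.5 tcp [647.4  12.6  70.1] dock [148.5  89.9  70.1] yaw -11.48 F [ 0.4  0.  -2.7] op 43.5 q6 0.16
px [377. 270.] n 124 ctr 669.2 3.6 size 86.3 52.7 ang 55.7 z 17.8 max 22.6
px [351. 286.] n 164 ctr 629.6 -75.6 size 61.7 55.7 ang 75.8 z 18.5 max 23.9
px [325. 308.] n 295 ctr 613.8 -163.5 size 92.1 68.6 ang 75.1 z 18.4 max 23.9
```

View pics/w8.png

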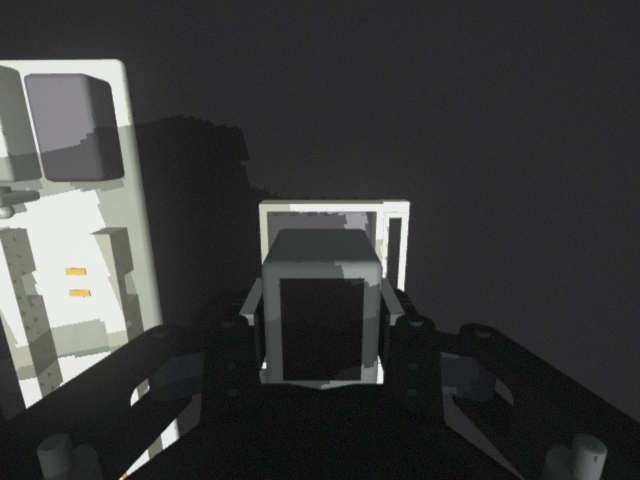

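The M pack is centred over its cradle at (322,310). I'll lower it.

Request:
apply_moves([
  {"gripper": 1, "x": 0, "y": 0, "z": -0.15, "roll": 0},
  {"gripper": 1, "x": 0, "y": 0, "z": -0.15, "roll": 0},
  {"gripper": 1, "x": 0, "y": 0, "z": -0.12, "roll": 0},
  {"gripper": 1, "x": 0, "y": 0, "z": -0.1, "roll": 0},
  {"gripper": 1, "x": 0, "y": 0, "z": -0.07, "roll": 0},
  {"gripper": 1, "x": 0, "y": 0, "z": -0.02, "roll": 0},
  {"gripper": 1, "x": 0, "y": 0, "z": 0, "roll": 0},
  {"gripper": 1, "x": 0, "y": 0, "z": 0, "roll": 0},
  {"gripper": 1, "x": 0, "y": 0, "z": 0, "roll": 0},
  {"gripper": 1, "x": 0, "y": 0, "z": 0, "roll": 0},
])

```text
clock: 34.8
eef_pos: [647.0, 12.6, 41.3]
tcp_rot: [0.774, 0.633, 0.0, 0.0]
wrist_force: [-10.3, 0.2, 15.4]
opening: 43.1
```

```bash
python3 -c "
from h import *
st()"
```

```text
t 34.8 tcp [647.   12.6  41.3] dock [148.   89.8  41.3] yaw -11.48 F [-10.3   0.2  15.4] op 43.1 q6 0.16
```

Request:
apply_moves([
  {"gripper": 0.5, "x": 0, "y": 0, "z": 0.02, "roll": 0},
  {"gripper": 0.2, "x": 0, "y": 0, "z": 0, "roll": 0},
  {"gripper": 0, "x": 0, "y": 0, "z": 0, "roll": 0},
  {"gripper": 0, "x": 0, "y": 0, "z": 0, "roll": 0},
  {"gripper": 0, "x": 0, "y": 0, "z": 0.4, "roll": 0},
  {"gripper": 0, "x": 0, "y": 0, "z": 0.6, "roll": 0},
  {"gripper": 0, "x": 0, "y": 0, "z": 0.6, "roll": 0},
  {"gripper": 0, "x": 0, "y": 0, "z": 0.4, "roll": 0},
  {"gripper": 0, "x": 0, "y": 0, "z": 0, "roll": 0},
  {"gripper": 0, "x": 0, "y": 0, "z": 0, "roll": 0},
])

```text
clock: 36.05
eef_pos: [646.2, 12.6, 137.8]
tcp_rot: [0.774, 0.633, -0.001, -0.001]
wrist_force: [0.4, 0.1, -0.6]
opening: 85.6
```

```bash
python3 -c "
from h import *
im,W=crad();comps(im,W,50,70,200);scradle()"
```

```text
t 36.05 tcp [646.2  12.6 137.8] dock [147.3  89.6 137.8] yaw -11.48 F [ 0.4  0.1 -0.6] op 85.6 q6 0.16
px [324. 221.] n 1586 ctr 647.7 12.3 size 72.6 69.7 ang 78.6 z 17.9 max 20.0
px [314. 325.] n 1214 ctr 619.9 -75.0 size 58.6 69.6 ang 78.1 z 17.7 max 20.0
px [311. 320.] n 355 ctr 622.5 -56.3 size 3.4 43.5 ang 78.1 z 17.4 max 23.0
px [ 34. 112.] n 1452 ctr 496.9 125.8 size 26.1 15.8 ang 80.5 z 62.6 max 65.7
px [ 51. 160.] n 214 ctr 490.7 102.3 size 20.2 9.9 ang 78.5 z 50.4 max 52.0
px [323. 248.] n 5551 ctr 646.6 12.8 size 53.5 53.7 ang 78.9 z 58.2 max 60.9
px [310. 364.] n 2760 ctr 619.6 -70.7 size 33.1 53.9 ang 76.4 z 58.1 max 61.0
px [375. 270.] n 200 ctr 667.9 1.6 size 85.3 48.4 ang 48.8 z 18.5 max 24.0
px [352. 286.] n 160 ctr 640.1 -84.7 size 70.9 48.8 ang 39.0 z 18.4 max 23.9
px [324. 308.] n 295 ctr 611.2 -163.5 size 89.5 73.2 ang 80.3 z 18.2 max 23.8
```

All three packs are placed, with tops at 58 mm. Next I go to the sleeve and close the bar.

Request:
apply_moves([
  {"gripper": 0.2, "x": -0.5, "y": -0.36, "z": 0, "roll": 0.07},
  {"gripper": 0.5, "x": -0.85, "y": -0.62, "z": 0, "roll": 0},
  {"gripper": 0.5, "x": -0.85, "y": -0.62, "z": 0, "roll": 0},
  {"gripper": 0.5, "x": -0.85, "y": -0.62, "z": 0, "roll": 0},
  {"gripper": 0.5, "x": -0.85, "y": -0.62, "z": 0, "roll": 0},
  {"gripper": 0.5, "x": -0.85, "y": -0.62, "z": 0, "roll": 0},
  {"gripper": 0.5, "x": -0.5, "y": -0.35, "z": -0.2, "roll": 0},
  {"gripper": 0.5, "x": 0, "y": 0, "z": -0.6, "roll": 0},
  {"gripper": 0.5, "x": 0, "y": 0, "z": 0, "roll": 0},
  {"gripper": 0.5, "x": 0, "y": 0, "z": 0, "roll": 0},
])

```text
clock: 37.4
eef_pos: [384.6, -177.8, 99.6]
tcp_rot: [0.771, 0.637, 0.0, 0.0]
wrist_force: [-0.3, -0.6, 0.2]
opening: 43.0
```

```bash
python3 -c "
from h import *
st();im,W=cloud('wrist');st();D=dock(W)
m=(D[...,2]>28)&(D[...,2]<60)&(D[...,1]>-169)&(D[...,1]<-127)&(D[...,0]<-55)&(D[...,0]>-95)
print(m.sum(), np.percentile(D[m],[1,50,99],axis=0).round(1).tolist() if m.sum() else 0)
m=(D[...,2]>28)&(D[...,2]<60)&(D[...,1]>-110)&(D[...,1]<0)&(D[...,0]<-55)&(D[...,0]>-95)
print(m.sum(), np.percentile(D[m],[1,50,99],axis=0).round(1).tolist() if m.sum() else 0)"
```

```text
t 37.4 tcp [ 384.6 -177.8   99.6] dock [ -73.6 -146.8   99.6] yaw -10.89 F [-0.3 -0.6  0.2] op 43.0 q6 -0.33
t 37.45 tcp [ 384.9 -177.9  100. ] dock [ -73.3 -146.9  100. ] yaw -10.88 F [ 0.5  0.2 -0.1] op 42.7 q6 -0.33
1612 [[-80.5, -168.4, 38.7], [-73.9, -147.1, 43.9], [-66.8, -127.5, 45.9]]
2989 [[-77.5, -108.8, 38.1], [-73.5, -56.1, 41.2], [-69.7, -13.3, 43.2]]
```

The bar is confirmed fully open: the sleeve is at x -73.9 with its top at 45. I'll grip it.

Request:
apply_moves([
  {"gripper": 0.5, "x": 0, "y": 0, "z": -0.4, "roll": 0},
  {"gripper": 0.5, "x": 0, "y": 0, "z": -0.4, "roll": 0},
  {"gripper": 0.5, "x": 0, "y": 0, "z": -0.35, "roll": 0},
  {"gripper": 0.5, "x": 0, "y": 0, "z": -0.15, "roll": 0},
  {"gripper": 0.6, "x": 0, "y": 0, "z": 0, "roll": 0},
  {"gripper": 0.9, "x": 0, "y": 0, "z": 0, "roll": 0},
  {"gripper": 1, "x": 0, "y": 0, "z": 0, "roll": 0},
  {"gripper": 1, "x": 0, "y": 0, "z": 0, "roll": 0},
  {"gripper": 1, "x": 0, "y": 0, "z": 0, "roll": 0},
  {"gripper": 1, "x": 0, "y": 0, "z": 0, "roll": 0},
])

```text
clock: 38.7
eef_pos: [385.1, -178.3, 35.1]
tcp_rot: [0.771, 0.637, 0.001, 0.001]
wrist_force: [1.9, 0.6, 5.8]
opening: 12.2
```

```bash
python3 -c "
from h import *
st()"
```

```text
t 38.7 tcp [ 385.1 -178.3   35.1] dock [ -73.1 -147.1   35.1] yaw -10.92 F [1.9 0.6 5.8] op 12.2 q6 -0.33
```

Reversing the arc.

Request:
apply_moves([
  {"gripper": 1, "x": 0.057, "y": -0.011, "z": 0.141, "roll": 0},
  {"gripper": 1, "x": 0.075, "y": -0.014, "z": 0.132, "roll": 0},
  {"gripper": 1, "x": 0.093, "y": -0.018, "z": 0.12, "roll": 0},
  {"gripper": 1, "x": 0.108, "y": -0.021, "z": 0.105, "roll": 0},
  {"gripper": 1, "x": 0.121, "y": -0.023, "z": 0.089, "roll": 0},
  {"gripper": 1, "x": 0.132, "y": -0.025, "z": 0.071, "roll": 0},
  {"gripper": 1, "x": 0.141, "y": -0.027, "z": 0.052, "roll": 0},
  {"gripper": 1, "x": 0.146, "y": -0.028, "z": 0.031, "roll": 0},
  {"gripper": 1, "x": 0, "y": 0, "z": 0, "roll": 0},
  {"gripper": 1, "x": 0, "y": 0, "z": 0, "roll": 0},
])

```text
clock: 39.95
eef_pos: [428.3, -186.7, 73.1]
tcp_rot: [0.771, 0.637, -0.0, 0.001]
wrist_force: [-5.3, 0.8, 9.5]
opening: 12.0
```

```bash
python3 -c "
from h import *
st()"
```

```text
t 39.95 tcp [ 428.3 -186.7   73.1] dock [ -29.1 -147.3   73.1] yaw -10.92 F [-5.3  0.8  9.5] op 12.0 q6 -0.3
```

Request:
apply_moves([
  {"gripper": 1, "x": 0.149, "y": -0.029, "z": 0.01, "roll": 0},
  {"gripper": 1, "x": 0.149, "y": -0.029, "z": -0.011, "roll": 0},
  {"gripper": 1, "x": 0.146, "y": -0.028, "z": -0.032, "roll": 0},
  {"gripper": 1, "x": 0.14, "y": -0.027, "z": -0.053, "roll": 0},
  {"gripper": 1, "x": 0.04, "y": -0.008, "z": -0.02, "roll": 0},
  {"gripper": 1, "x": 0.04, "y": -0.008, "z": -0.02, "roll": 0},
  {"gripper": 1, "x": 0, "y": 0, "z": 0, "roll": 0},
  {"gripper": 1, "x": 0, "y": 0, "z": 0, "roll": 0},
  {"gripper": 1, "x": 0, "y": 0, "z": 0, "roll": 0},
  {"gripper": 1, "x": 0, "y": 0, "z": 0, "roll": 0},
])

```text
clock: 41.2
eef_pos: [457.9, -192.4, 67.3]
tcp_rot: [0.771, 0.637, -0.003, -0.004]
wrist_force: [-29.4, 6.4, 29.9]
opening: 11.7
```

```bash
python3 -c "
from h import *
st()"
```

```text
t 41.2 tcp [ 457.9 -192.4   67.3] dock [   1.1 -147.3   67.3] yaw -10.93 F [-29.4   6.4  29.9] op 11.7 q6 -0.28
```

The bar is against its stop. I'll release it, check it on the way, and go to the tab.

Request:
apply_moves([
  {"gripper": 0.5, "x": -0.05, "y": 0.01, "z": 0.04, "roll": 0},
  {"gripper": 0.5, "x": 0, "y": 0, "z": 0.1, "roll": 0},
  {"gripper": 0.5, "x": 0, "y": 0, "z": 0.7, "roll": 0},
  {"gripper": 0.5, "x": 0.1, "y": 0.9, "z": 0.6, "roll": 0},
  {"gripper": 0.5, "x": 0.12, "y": 0.95, "z": 0, "roll": 0},
  {"gripper": 0.5, "x": 0.12, "y": 0.95, "z": 0, "roll": 0},
  {"gripper": 0.5, "x": 0.12, "y": 0.95, "z": 0, "roll": 0},
  {"gripper": 0.5, "x": 0.12, "y": 0.95, "z": 0, "roll": 0},
  {"gripper": 0.5, "x": 0.12, "y": 0.95, "z": 0, "roll": 0},
  {"gripper": 0.5, "x": 0.09, "y": 0.83, "z": 0, "roll": 0},
])

```text
clock: 42.45
eef_pos: [498.4, 133.8, 137.4]
tcp_rot: [0.771, 0.637, 0.001, 0.0]
wrist_force: [0.3, -0.2, -0.2]
opening: 42.6
```

Request:
apply_moves([
  {"gripper": 0.5, "x": 0, "y": 0, "z": -0.3, "roll": 0},
  {"gripper": 0.5, "x": 0, "y": 0, "z": 0, "roll": 0},
  {"gripper": 0.5, "x": 0, "y": 0, "z": 0, "roll": 0},
  {"gripper": 0.5, "x": 0, "y": 0, "z": 0, "roll": 0},
  {"gripper": 0.5, "x": 0, "y": 0, "z": 0, "roll": 0},
  {"gripper": 0.5, "x": 0, "y": 0, "z": 0, "roll": 0},
  {"gripper": 0.5, "x": 0, "y": 0, "z": 0, "roll": 0},
  {"gripper": 0.5, "x": 0, "y": 0, "z": 0, "roll": 0},
  {"gripper": 0.5, "x": 0, "y": 0, "z": 0, "roll": 0},
  {"gripper": 0.5, "x": 0, "y": 0, "z": 0, "roll": 0},
])

```text
clock: 43.7
eef_pos: [498.1, 131.8, 121.8]
tcp_rot: [0.771, 0.637, -0.0, 0.0]
wrist_force: [-0.3, 0.5, 0.5]
opening: 42.6
```

```bash
python3 -c "
from h import *
st();im,W=cloud('wrist');D=dock(W)
def s(m): print(m.sum(), np.percentile(D[m],[1,50,99],axis=0).round(1).tolist() if m.sum() else 0)
s((D[...,2]>60)&(D[...,2]<67)&(D[...,1]>140)&(D[...,1]<195)&(D[...,0]<0)&(D[...,0]>-45))
s((D[...,2]>66)&(D[...,2]<85)&(D[...,1]>60)&(D[...,1]<118)&(abs(D[...,0])<20))
im,W=cloud('scene');D=dock(W)
s((D[...,2]>66)&(D[...,2]<85)&(D[...,1]>-110)&(D[...,1]<100)&(abs(D[...,0])<30))
"
```

```text
t 43.7 tcp [498.1 131.8 121.8] dock [-20.8 178.7 121.8] yaw -10.92 F [-0.3  0.5  0.5] op 42.6 q6 0.38
694 [[-28.1, 169.0, 60.4], [-21.0, 178.0, 63.7], [-14.5, 186.0, 65.3]]
264 [[-3.8, 102.8, 69.9], [-0.4, 111.1, 73.2], [3.9, 117.8, 74.7]]
220 [[-2.4, -109.2, 68.4], [4.0, -14.9, 73.6], [7.5, 97.8, 77.3]]
```

The bar reads as before: x -0.4, top 73.2, so it is fully closed. I'll grip the tab.

Request:
apply_moves([
  {"gripper": 0.5, "x": -0.01, "y": -0.01, "z": -0.4, "roll": 0},
  {"gripper": 0.5, "x": 0, "y": 0, "z": -0.4, "roll": 0},
  {"gripper": 0.5, "x": 0, "y": 0, "z": -0.4, "roll": 0},
  {"gripper": 0.5, "x": 0, "y": 0, "z": -0.25, "roll": 0},
  {"gripper": 0.5, "x": 0, "y": 0, "z": 0, "roll": 0},
  {"gripper": 0.9, "x": 0, "y": 0, "z": 0, "roll": 0},
  {"gripper": 1, "x": 0, "y": 0, "z": 0, "roll": 0},
  {"gripper": 1, "x": 0, "y": 0, "z": 0, "roll": 0},
  {"gripper": 1, "x": 0, "y": 0, "z": 0, "roll": 0},
  {"gripper": 1, "x": 0, "y": 0, "z": 0, "roll": 0},
])

```text
clock: 45.05
eef_pos: [498.1, 131.4, 50.4]
tcp_rot: [0.771, 0.637, 0.001, 0.0]
wrist_force: [-3.1, 0.1, 6.4]
opening: 12.8
```

```bash
python3 -c "
from h import *
st()"
```

```text
t 45.05 tcp [498.1 131.4  50.4] dock [-20.7 178.3  50.4] yaw -10.92 F [-3.1  0.1  6.4] op 12.8 q6 0.38
```

Sliding by -21 mm along dock y, which includes 3 mm of overtravel.

Request:
apply_moves([
  {"gripper": 1, "x": -0.02, "y": -0.1, "z": 0, "roll": 0},
  {"gripper": 1, "x": -0.02, "y": -0.1, "z": 0, "roll": 0},
  {"gripper": 1, "x": -0.02, "y": -0.1, "z": 0, "roll": 0},
  {"gripper": 1, "x": -0.014, "y": -0.07, "z": 0, "roll": 0},
  {"gripper": 1, "x": -0.006, "y": -0.04, "z": 0, "roll": 0},
  {"gripper": 1, "x": 0, "y": 0, "z": 0, "roll": 0},
  {"gripper": 1, "x": 0, "y": 0, "z": 0, "roll": 0},
  {"gripper": 1, "x": 0, "y": 0, "z": 0, "roll": 0},
  {"gripper": 1, "x": 0, "y": 0, "z": 0, "roll": 0},
  {"gripper": 1, "x": 0, "y": 0, "z": 0, "roll": 0},
])

```text
clock: 46.3
eef_pos: [494.6, 113.5, 50.5]
tcp_rot: [0.771, 0.637, 0.003, -0.001]
wrist_force: [1.7, 13.6, 2.3]
opening: 13.3
```

```bash
python3 -c "
from h import *
st()"
```

```text
t 46.3 tcp [494.6 113.5  50.5] dock [-20.7 160.1  50.5] yaw -10.86 F [ 1.7 13.6  2.3] op 13.3 q6 0.34
```

At the stop, with 13.6 N resisting. I'll release, retreat and do the final check.

Request:
apply_moves([
  {"gripper": 0.5, "x": 0, "y": 0.04, "z": 0, "roll": 0},
  {"gripper": 0.5, "x": 0, "y": 0, "z": 0, "roll": 0},
  {"gripper": 0.5, "x": 0, "y": 0, "z": 0.3, "roll": 0},
  {"gripper": 0.5, "x": 0, "y": 0, "z": 0.8, "roll": 0},
  {"gripper": 0.3, "x": 0, "y": -0.5, "z": 0.9, "roll": 0},
  {"gripper": 0, "x": 0, "y": -0.6, "z": 0.9, "roll": 0},
  {"gripper": 0, "x": 0, "y": -0.6, "z": 0.9, "roll": 0},
  {"gripper": 0, "x": 0, "y": -0.6, "z": 0.9, "roll": 0},
  {"gripper": 0, "x": 0, "y": -0.6, "z": 0.9, "roll": 0},
  {"gripper": 0, "x": 0, "y": -0.6, "z": 0.4, "roll": 0},
])

```text
clock: 47.55
eef_pos: [493.4, -63.5, 353.8]
tcp_rot: [0.771, 0.636, 0.002, 0.002]
wrist_force: [0.0, 0.3, -0.7]
opening: 85.3
```

Request:
apply_moves([
  {"gripper": 0, "x": 0, "y": 0, "z": 0, "roll": 0},
  {"gripper": 0, "x": 0, "y": 0, "z": 0, "roll": 0},
  {"gripper": 0, "x": 0, "y": 0, "z": 0, "roll": 0},
  {"gripper": 0, "x": 0, "y": 0, "z": 0, "roll": 0},
  {"gripper": 0, "x": 0, "y": 0, "z": 0, "roll": 0},
  {"gripper": 0, "x": 0, "y": 0, "z": 0, "roll": 0},
  {"gripper": 0, "x": 0, "y": 0, "z": 0, "roll": 0},
  {"gripper": 0, "x": 0, "y": 0, "z": 0, "roll": 0},
  {"gripper": 0, "x": 0, "y": 0, "z": 0, "roll": 0},
  {"gripper": 0, "x": 0, "y": 0, "z": 0, "roll": 0},
])

```text
clock: 48.8
eef_pos: [493.6, -62.2, 349.3]
tcp_rot: [0.771, 0.637, 0.0, 0.0]
wrist_force: [-0.4, -0.6, 0.3]
opening: 85.5
```

```bash
python3 -c "
from h import *
st();im,W=cloud('wrist');D=dock(W);cv2.imwrite('pics/w9.png',im)
def s(m): print(m.sum(), np.percentile(D[m],[1,50,99],axis=0).round(1).tolist() if m.sum() else 0)
s((D[...,2]>60)&(D[...,2]<67)&(D[...,1]>140)&(D[...,1]<195)&(D[...,0]<0)&(D[...,0]>-45))
s((D[...,2]>66)&(D[...,2]<85)&(D[...,1]>60)&(D[...,1]<118)&(abs(D[...,0])<20))
s((D[...,2]>66)&(D[...,2]<85)&(D[...,1]>-168)&(D[...,1]<-127)&(abs(D[...,0])<20))
comps(im,W,50,66);comps(im,W,14,24)
im,W=cloud('scene')
for u,v in[(345,170),(407,183),(186,352)]: print(W[v,u].round(1))
"
```

```text
t 48.8 tcp [493.6 -62.2 349.3] dock [ 11.5 -12.7 349.3] yaw -10.92 F [-0.4 -0.6  0.3] op 85.5 q6 -0.01
217 [[-28.2, 149.8, 61.1], [-21.5, 158.3, 63.5], [-15.0, 166.7, 65.4]]
373 [[-3.5, 60.6, 70.1], [0.2, 89.0, 73.0], [3.7, 117.2, 75.3]]
311 [[-7.0, -167.5, 70.7], [-0.1, -146.6, 75.9], [6.4, -127.4, 78.3]]
px [293.  53.] n 312 ctr 492.5 104.1 size 33.0 14.0 ang 81.0 z 63.1 max 65.8
px [436. 115.] n 1886 ctr 646.1 12.0 size 53.6 53.9 ang 78.6 z 58.0 max 61.4
px [417. 192.] n 1191 ctr 612.6 -74.3 size 39.8 53.2 ang 79.2 z 58.0 max 61.0
px [422. 258.] n 1739 ctr 608.9 -163.2 size 67.1 53.2 ang 79.0 z 58.2 max 61.1
px [419. 117.] n 559 ctr 646.7 12.9 size 72.1 68.2 ang 78.9 z 17.8 max 20.7
px [410. 118.] n 79 ctr 625.0 16.1 size 52.3 2.7 ang 79.8 z 18.5 max 23.8
px [404. 185.] n 425 ctr 613.3 -74.6 size 58.0 68.7 ang 77.8 z 17.8 max 20.0
px [407. 239.] n 422 ctr 609.7 -163.5 size 86.2 68.7 ang 77.8 z 17.8 max 20.5
px [410. 234.] n 89 ctr 604.3 -138.0 size 58.2 28.0 ang 29.1 z 18.5 max 23.9
[380.4 381.7  37. ]
[587.2 393.5  45.6]
[ 460.5 -448.2   43. ]
```

View pics/w9.png

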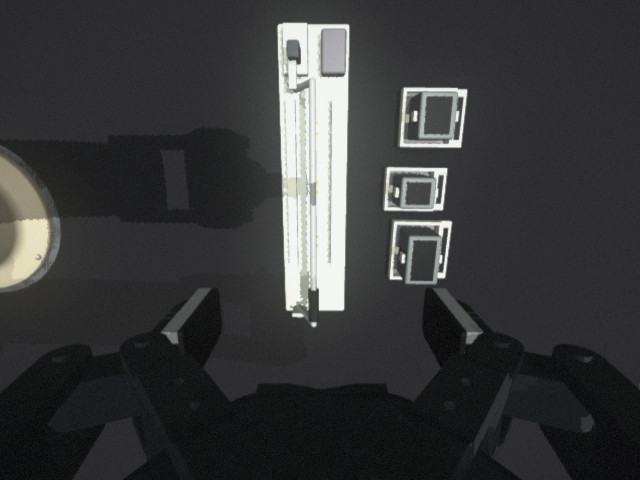

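Everything looks right: the packs are upright in their cradles, the bar is over the empty dock and the catch is home. However, the S cradle and its pack read 6 mm from where they were, so I'll re-check that it's at rest.

Request:
apply_moves([
  {"gripper": 0, "x": 0, "y": 0, "z": 0, "roll": 0},
  {"gripper": 0, "x": 0, "y": 0, "z": 0, "roll": 0},
  {"gripper": 0, "x": 0, "y": 0, "z": 0, "roll": 0},
  {"gripper": 0, "x": 0, "y": 0, "z": 0, "roll": 0},
  {"gripper": 0, "x": 0, "y": 0, "z": 0, "roll": 0},
  {"gripper": 0, "x": 0, "y": 0, "z": 0, "roll": 0},
  {"gripper": 0, "x": 0, "y": 0, "z": 0, "roll": 0},
  {"gripper": 0, "x": 0, "y": 0, "z": 0, "roll": 0},
  {"gripper": 0, "x": 0, "y": 0, "z": 0, "roll": 0},
  {"gripper": 0, "x": 0, "y": 0, "z": 0, "roll": 0},
])

```text
clock: 50.15
eef_pos: [493.6, -62.2, 349.3]
tcp_rot: [0.771, 0.637, 0.0, 0.0]
wrist_force: [0.1, 0.1, -0.3]
opening: 86.0
```

```bash
python3 -c "
from h import *
st();im,W=cloud('wrist');comps(im,W,50,66);comps(im,W,14,24)
cv2.imwrite('pics/w10.png',cv2.resize(im[60:300,360:500],None,fx=2.5,fy=2.5,interpolation=cv2.INTER_CUBIC))"
```

```text
t 50.15 tcp [493.6 -62.2 349.3] dock [ 11.5 -12.7 349.3] yaw -10.92 F [ 0.1  0.1 -0.3] op 86.0 q6 -0.01
px [293.  50.] n 269 ctr 493.5 109.8 size 21.6 14.0 ang 81.0 z 63.3 max 66.0
px [436. 115.] n 1896 ctr 646.0 12.1 size 53.6 53.6 ang 78.4 z 58.1 max 60.7
px [417. 192.] n 1191 ctr 612.8 -74.2 size 40.2 53.6 ang 79.8 z 58.0 max 60.8
px [422. 258.] n 1737 ctr 609.1 -163.0 size 67.7 53.6 ang 80.2 z 58.2 max 61.3
px [419. 117.] n 554 ctr 646.8 12.6 size 72.1 68.5 ang 78.3 z 17.8 max 20.5
px [404. 185.] n 432 ctr 613.3 -74.7 size 58.2 68.2 ang 78.1 z 17.8 max 20.5
px [407. 240.] n 427 ctr 609.8 -163.4 size 86.3 68.7 ang 77.7 z 17.7 max 20.7
px [409. 235.] n 95 ctr 604.5 -138.5 size 58.7 28.1 ang 29.3 z 18.7 max 24.0
```

View pics/w10.png

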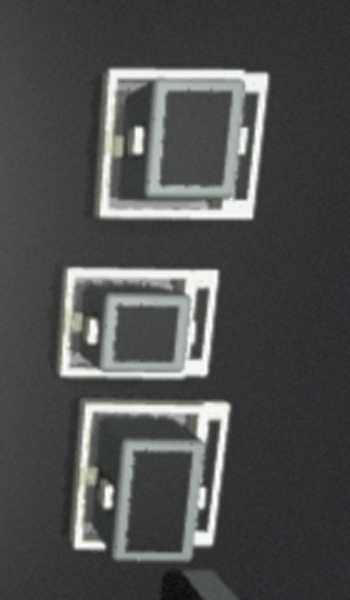

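Everything is at rest, with each pack upright inside its cradle. The S cradle was shifted 6 mm together with its pack, and S is still seated at 58.0 mm. Handing in.

```bash
python3 -c "
from cell import job_done
print(job_done())"
```

```text
the job is handed in; nothing more can be done
None
```

I did the whole job in the order asked and handed it in at about 50 s on the clock. I slid the catch off and swung the bar open. All three packs (L, S, M) came out by their buttons and went into their own cradles. I then closed the bar and slid the catch home.

**Last checks**
- **Packs:** all three tops are at 58.0–58.2 mm (58 expected), so they stand upright and fully down.
- **Bar:** x about 0, with the sleeve top at about 76 mm, as at the start.
- **Catch:** the tab is at dock y 158.3, against 158.8 at the start, and it met its stop with about 14 N.
- **Bystanders:** the meter, tip rack and dishes are within about 2 mm of where they began, which is within the calibration error.

**One disagreement:** the S cradle, with its pack still seated, had moved about 6 mm sideways some time after I placed the pack. I think this was the expected knock, because I was not working near it. A second look showed it at rest, so I left it there.

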